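# Set the lathe's locking mode selector with the screwdriver

### The job

Set the lathe control station from the red mark to the green mark: take the big flat screwdriver out of its wooden stand, fit the blade into the slot of the brass push-and-turn selector on the sloping panel, push it in against its spring, turn it a quarter turn clockwise and let it spring back out, locked with its white pointer at green. Then stand the screwdriver back in its stand as it was, and let go. Touch the control station with the screwdriver only, and leave the bowl, the chuck and the bottle where they are.

Things in the scene. Friction and masses are not known exactly. Their poses are not given: they have to be found in the camera images.
- station: Grey control station, fixed, foot 190 x 180 mm, 160 mm high at the rear. Origin: centre of the foot on the bench, straight below the panel's centre; z up, x away from the panel's low edge. The panel (150 mm up the slope, 180 mm wide) slopes 35 degrees: outward normal (-0.574, 0, 0.819) in these axes, centre (0, 0, 0.115). Dark read-out and two small lamps along its upper edge.
- panel (a point): Centre of the sloping panel's surface, where the selector's axis comes out. z: outward normal; x: straight up the slope; fixed. A black square bezel (76 mm, 4 mm thick) with a 51 mm round hole surrounds the selector; on it a red dot up the slope (+x) and a green dot on the right-hand side (-y).
- slot_floor (a point): On the selector's axis, on the floor of its slot; turns and sinks with the selector. z: out along the panel's normal; x: along the slot towards the white pointer. The selector is a brass disc 48 mm across, its face 8 mm above this point and, when out, 10 mm above the panel. Slot closed at both ends: 18 mm long (x), 5.5 mm wide (y), 8 mm deep, centred on the axis.
- plunger (a joint): How far the selector is pushed in along its axis (m): 0 out, 0.008 fully in. Spring: 5.6 N at 0, about 11 N fully in.
- selector (a joint): Turn (rad), growing clockwise seen from outside. Start -0.12 to 0.12: pointer and slot up the slope, at red; 1.57: pointer at green. Stops at -0.15 and 1.62. Friction 0.05 N m. A latch blocks it between about 0.17 and 1.39 unless pushed in more than 4 mm; let go in between it stays caught down, let go beyond 1.39 it springs out, locked.
- driver: Flat screwdriver, 178 mm, 0.13-0.21 kg, standing in its stand, handle up, any yaw. Origin: middle of the blade's end; z: from tip to handle; x: along the blade's width. Blade 14 (x) x 3 (y) x 22 mm, shaft 8 mm thick, flange 36 mm across at z = 90-96 mm, square blue handle 26 mm across its flats (square to x and y) at z = 96-172 mm, 22 mm cap to 178 mm. Mass centre at z = 120-130 mm.
- stand: Wooden block 74 x 74 mm, 100 mm high, on a thin dark footboard, fixed to the bench. Origin: centre of its underside. A vertical hole 22 mm across goes through its middle, its mouth opened by a 3 mm chamfer. The screwdriver's flange rests on the block's top face and its blade hangs in the hole.
- stand_seat (a point): Point on the axis of the stand's hole, 10 mm above the bench, where the screwdriver's tip lies when it stands in place.
- bowl: Loose wooden bowl, 130 mm across, 55 mm high; origin: centre of its underside. Bystander.
- chuck: Loose round steel lathe chuck, 94 mm across, 68 mm high; origin: centre of its underside. Bystander.
- polish: Loose amber bottle, 60 mm across, 130 mm high; origin: centre of its underside. Bystander.
There are look-alikes about, which are no part of the job. Of the things that look like the stand, take the one that is farthest to the robot's left at the start. There is more than one size of the driver; the job needs the smaller.

How it is judged:
On the way, in this order (a step that is already met when the one before it is completed fails the run):
1. the blade is in the slot and has pushed the selector in, still at the red mark (distance between driver and slot_floor below 0.006 m and value of joint plunger above 0.004 m and value of joint selector below 0.4 rad), for 0.1 s.
2. the selector has been turned to the green mark with the blade in its slot (distance between driver and slot_floor below 0.008 m and value of joint selector above 1.39 rad), for 0.1 s.
At the end, for the whole second after the job is handed in: The selector is out (pushed in less than 1.5 mm) and locked at the green mark (joint beyond 1.38 rad), and the screwdriver stands still in its stand: tip within 12 mm of stand_seat, within 0.1 rad of upright, released (value of joint selector above 1.38 rad and value of joint plunger below 0.0015 m and distance between driver and stand_seat below 0.012 m and angle between driver's own z axis and vertical below 0.1 rad and linear speed of driver below 0.02 m/s); the robot touches nothing.
It fails at once if the gripper or arm touches the control station (contact force between any of the fingers, the arm and station above 1 N).
It fails at once if the wooden bowl is moved more than 20 mm (distance of bowl from where it was at the start of the episode above 0.02 m).
It fails at once if the steel chuck is moved more than 20 mm (distance of chuck from where it was at the start of the episode above 0.02 m).
It fails at once if the polish bottle is moved more than 20 mm (distance of polish from where it was at the start of the episode above 0.02 m).
It also fails if it takes over 64 s, if anything falls off the work surface, if the arm or the gripper's body presses on something with over 40 N, if the wrist force passes 120 N, or if a joint passes its speed limit or range.

### The arm

A 6-joint arm with a two-finger parallel gripper is mounted at the origin on the work surface. World frame = base frame: x ahead of the robot, y to its left, z up, the work surface at z = 0. Lengths are in m, angles in rad, forces in N, time in s.
With the tool pointing down it reaches from about 0.325 to 0.925 m from the base axis. Payload 3.1 kg.
Tool frame: the origin (TCP) lies at the very end of the fingers, on their centre line; the grasp point (between the pads) lies bot.tcp_to_grasp behind it (bot.tcp_to_grasp is the distance from the TCP to the grasp point, in m); x points along the fingers, z is the direction in which the jaws open and shut, and the axes are right-handed (so a half turn about x gives the same grasp; the last joint's range is limited). The gripper opens to 85 mm and grips with 20 to 120 N. Pads are 22 mm wide; open, the fingers measure 114 mm over their backs; the gripper's body (76 mm by 85 mm) begins 54 mm behind the grasp point. The pads swing forward as they close: fully open they stand 13 mm farther back than shut.
Start: joints at [-1.293, 0.217, 1.613, -0, 1.311, -0.112], TCP at [0.238, -0.578, 0.231] pointing down, gripper open.
Joint ranges: [-2.75, 2.75], [-0.78, 2.1], [0.31, 2.55], [-1.13, 4.27], [0.13, 2.63], [-2.58, 2.58]. Speed limits (rad/s): [2.79, 2.79, 3.14, 3.14, 3.14, 3.14].

### API

Orientations are given as a unit quaternion [w, x, y, z].
In Python, from workcell import sensors, viewer, ticket, bot gives the robot as it stands.
- The arm moves only by the tool servo_tool, never from a script. Its arguments are lists of equal length, an entry for each row: "linear": the shift along the tool's x, y, z in m, a list of three; "angular": the turn, a rotation vector about the tool's x, y, z in degrees, a list of three; "gripper": the opening, from -1 (shut) to 1 (fully open). A call has exactly 5 rows; each row shifts and turns the pose as measured when the row begins, along the tool's axes as they then stand; what a row does not reach is not made up. A row lasts 1/12 s, in which the tool goes at most 41.7 mm and 7.16 degrees, less where a joint would pass 70% of its speed; a pose out of reach is approached as far as the arm can. A call is refused whole if a number of a shift passes 0.0417 or a number of a turn 7.16, either way. A call with a gripper value outside its range is refused whole. The fingers move at their own pace and stop on an object; "squeeze" is the grip in N (left out, the last holds). Time passes only in rows, so rows that do not move let the fingers close, or fill a call up. It gives the time, the measured TCP pose, the force and the opening at its end, in the units of the state.
- sensors.get_obs(): the state, without advancing time (a new reading comes with each control period).
- viewer.grab_frame(name): name is "scene" or "top" or "wrist"; returns the picture (480x640x3 uint8, red, green, blue); there is no depth.
- viewer.get_calibration(name): a dict with "fx", "fy", "cx", "cy" (pixels), "T" (4x4, takes a point from camera to world coordinates); the wrist camera has in their place "T_tool_cam" (4x4, takes a point from camera to tool coordinates, whose origin is the TCP and whose axes are the tool frame's). Camera axes: x right, y down, z forward; pixel columns grow to the right and rows downward; lengths in m; the calibration is good to about 2 mm. The wrist camera is an equidistant fisheye: a pixel r from the principal point sees the ray r / f radians off the axis. A picture is of the moment at which its call begins: read the wrist's pose just before it. get_calibration takes no time and is no camera call.
- ticket.hand_in(): hands the job in, once; it reports no verdict.
The state is a dict: "time_s": time; "joint_positions": joint angles; "qd": joint speeds; "joint_torque": joint torques, N m; "ee_pos": TCP position; "ee_rot": TCP orientation; "ft_force": force on the tool from outside, world axes, zero at the start; "ft_torque": the same for the moment, N m; "width": opening from 0.0 (shut) to 1.0 (fully open).
Only numpy, scipy, OpenCV 4.12 (cv2) and the standard library are available. Lean on these libraries where they do the work, as an engineer would, in place of code of your own. Each camera call takes 0.05 s, during which the arm holds its last target.

## Working session

There is one attempt and no reset: what is moved stays moved. The work goes in short steps, Python scripts to look and compute and a tool call to move; the robot and the scene stay as the last step left them, time stands still between calls to the robot, and variables do not carry over. Pictures are saved under pics/ and viewed, and the job is handed in when it is done.

Besides the shell and the picture viewer there is one more tool, called as name(argument=value, ...) on one line, values as JSON. servo_tool: Moves the arm, as the interface text tells. Its arguments: {"type":"object","properties":{"linear":{"type":"array"},"angular":{"type":"array"},"gripper":{"type":"array"},"squeeze":{"type":"number"}},"required":["linear","angular","gripper"]}

```bash
ls; mkdir -p pics
python3 - <<'E'
from workcell import sensors, viewer, ticket, bot
import cv2, numpy as np
np.set_printoptions(precision=4,suppress=True)
print(sensors.get_obs()); print(bot.tcp_to_grasp)
for n in("scene","top","wrist"):
    im=viewer.grab_frame(n); cv2.imwrite(f"pics/{n}0.png",im[:,:,::-1]); print(n,viewer.get_calibration(n))
E
```

```text
pics
{'time_s': 0.0, 'joint_positions': array([-1.2932,  0.2177,  1.6149,  0.    ,  1.3113, -0.1122]), 'qd': array([-0.001 , -0.0004, -0.0014, -0.0016,  0.0004, -0.0002]), 'joint_torque': array([ -0.0006, -39.6847, -30.3853,  -0.0001,   0.0098,   0.    ]), 'ee_pos': array([ 0.2373, -0.5773,  0.23  ]), 'ee_rot': array([ 0.5867,  0.3943,  0.588 , -0.3931]), 'ft_force': array([0.1536, 0.8287, 0.7315]), 'ft_torque': array([-0.0292,  0.0034, -0.0518]), 'width': 0.997482807879182}
0.0187
scene {'fx': 521.9338391945134, 'fy': 521.9338391945134, 'cx': 327.72788451850744, 'cy': 231.42709363973103, 'T': array([[-0.4921,  0.6826, -0.5403,  1.2841],
       [ 0.8705,  0.3941, -0.2948,  0.3661],
       [ 0.0116, -0.6154, -0.7881,  1.071 ],
       [ 0.    ,  0.    ,  0.    ,  1.    ]])}
top {'fx': 497.8337012146511, 'fy': 497.8337012146511, 'cx': 327.80953508887336, 'cy': 233.14861592625647, 'T': array([[-0.0262, -0.9805,  0.1946,  0.3614],
       [-0.9995,  0.029 ,  0.0114,  0.0082],
       [-0.0168, -0.1942, -0.9808,  1.2941],
       [ 0.    ,  0.    ,  0.    ,  1.    ]])}
wrist {'fx': 371.64829954431775, 'fy': 371.64829954431775, 'cx': 321.8744672908188, 'cy': 235.60531732172277, 'T_tool_cam': array([[-0.0007, -0.311 ,  0.9504, -0.1418],
       [-0.0007, -0.9504, -0.311 ,  0.079 ],
       [ 1.    , -0.0009,  0.0004, -0.0003],
       [ 0.    ,  0.    ,  0.    ,  1.    ]])}
```

View pics/scene0.png

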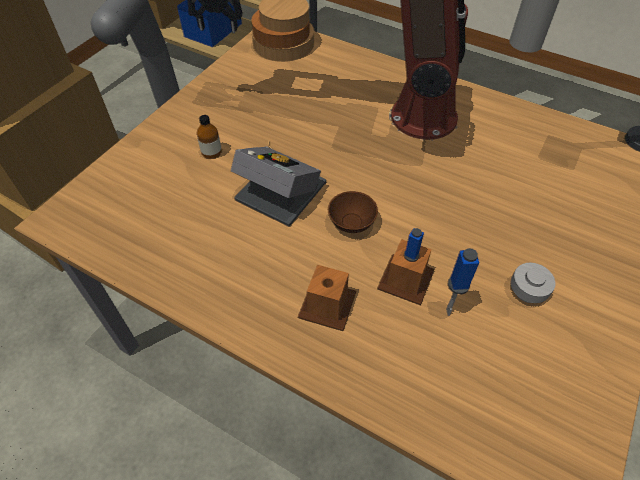

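View pics/top0.png

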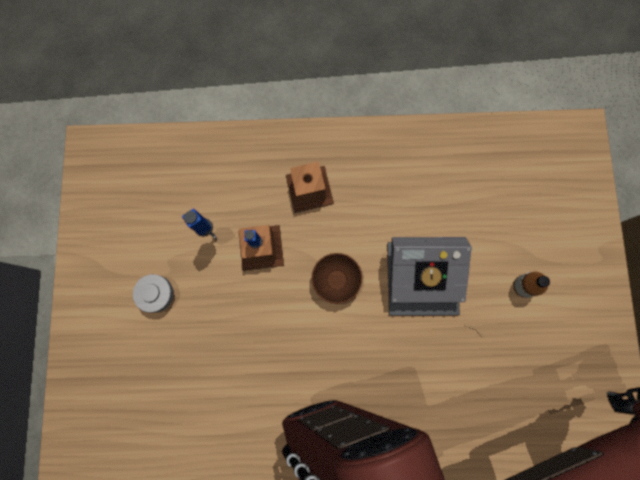

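View pics/wrist0.png

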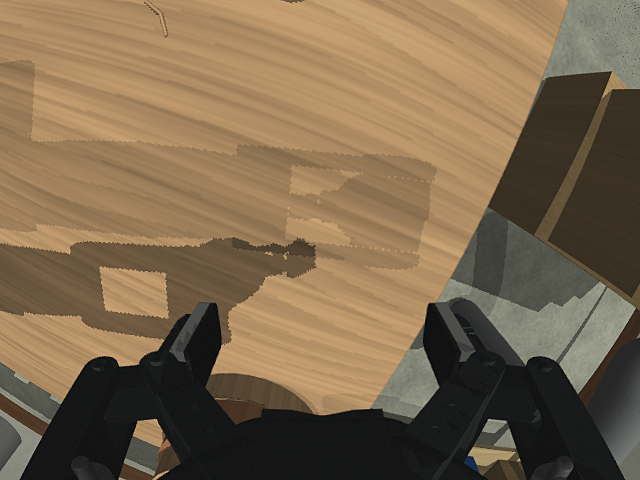

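```bash
cat > h.py <<'E'
from workcell import sensors, viewer, ticket, bot
import cv2, numpy as np
from scipy.spatial.transform import Rotation as R
np.set_printoptions(precision=4,suppress=True)
def ray(name,u,v,obs=None):
    c=viewer.get_calibration(name)
    x=(u-c['cx'])/c['fx'];y=(v-c['cy'])/c['fy']
    if name=='wrist':
        th=np.hypot(x,y); s=np.sin(th)/th if th>1e-9 else 1
        d=np.array([x*s,y*s,np.cos(th)]); T=tool(obs)@c['T_tool_cam']
    else:
        d=np.array([x,y,1.]); T=c['T']
    d=T[:3,:3]@d; return T[:3,3],d/np.linalg.norm(d)
def onz(name,u,v,z,obs=None):
    o,d=ray(name,u,v,obs); return o+d*(z-o[2])/d[2]
def proj(name,p,obs=None):
    c=viewer.get_calibration(name)
    T=c['T'] if name!='wrist' else tool(obs)@c['T_tool_cam']
    q=np.linalg.inv(T)@np.append(p,1); q=q[:3]
    if name=='wrist':
        th=np.arctan2(np.hypot(q[0],q[1]),q[2]); k=th/max(np.hypot(q[0],q[1]),1e-9)
        return np.array([c['cx']+c['fx']*k*q[0],c['cy']+c['fy']*k*q[1]])
    return np.array([c['cx']+c['fx']*q[0]/q[2],c['cy']+c['fy']*q[1]/q[2]])
def tri(rays):
    A=0;b=0
    for o,d in rays:
        M=np.eye(3)-np.outer(d,d);A=A+M;b=b+M@o
    return np.linalg.solve(A,b)
def Rq(q): return R.from_quat([q[1],q[2],q[3],q[0]])
def tool(obs):
    T=np.eye(4);T[:3,:3]=Rq(obs['ee_rot']).as_matrix();T[:3,3]=obs['ee_pos'];return T
def delta(p,Rt,obs=None):
    """shift in tool axes, rotvec deg in tool axes to reach p,Rt(matrix)"""
    obs=obs or sensors.get_obs();T=tool(obs)
    return T[:3,:3].T@(np.array(p)-T[:3,3]), R.from_matrix(T[:3,:3].T@Rt).as_rotvec(degrees=True)
def save(name,im): cv2.imwrite('pics/'+name+'.png',im[:,:,::-1])
E
python3 - <<'E'
from h import *
t=cv2.imread('pics/top0.png');s=cv2.imread('pics/scene0.png')
def cr(i,x,y,w,h,k): return cv2.resize(i[y:y+h,x:x+w],None,fx=k,fy=k,interpolation=cv2.INTER_CUBIC)
cv2.imwrite('pics/c1.png',cr(t,175,155,160,120,5))
cv2.imwrite('pics/c2.png',cr(t,380,225,120,100,6))
cv2.imwrite('pics/c3.png',cr(s,370,215,125,110,5))
cv2.imwrite('pics/c4.png',cr(s,220,130,120,100,6))
for n,u,v,z in [('station',431,277,.125),('stand',257,238,.1),('stand2',308,178,.1),('bowl',337,279,.03),('chuck',153,294,.04),('polish',530,286,.06)]:
    print(n,onz('top',u,v,z))
E
```

```text
station [ 0.4815 -0.2174  0.125 ]
stand [0.5914 0.1955 0.1   ]
stand2 [0.7405 0.0679 0.1   ]
bowl [0.4928 0.0026 0.03  ]
chuck [0.4669 0.4676 0.04  ]
polish [ 0.4592 -0.471   0.06  ]
```

View pics/c1.png

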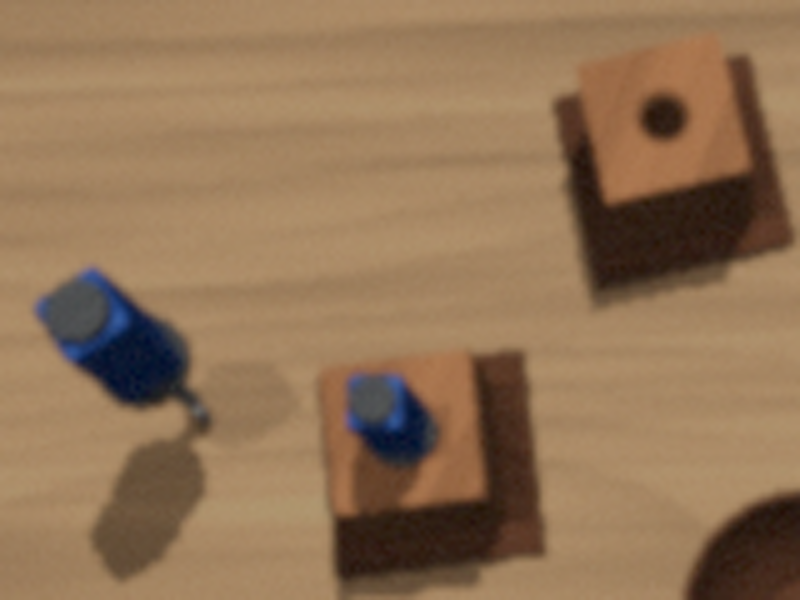

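View pics/c2.png

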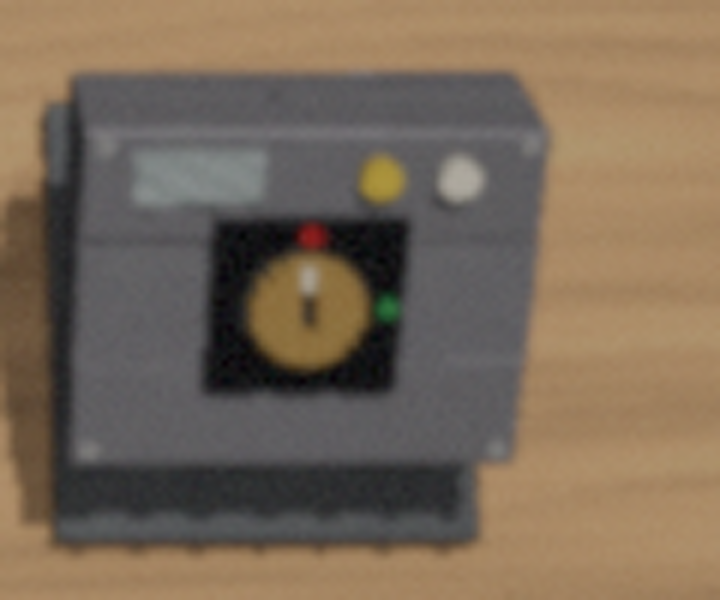

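View pics/c3.png

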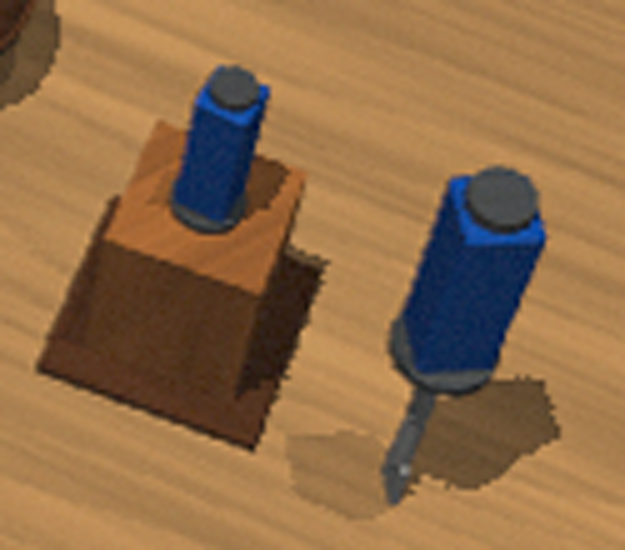

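View pics/c4.png

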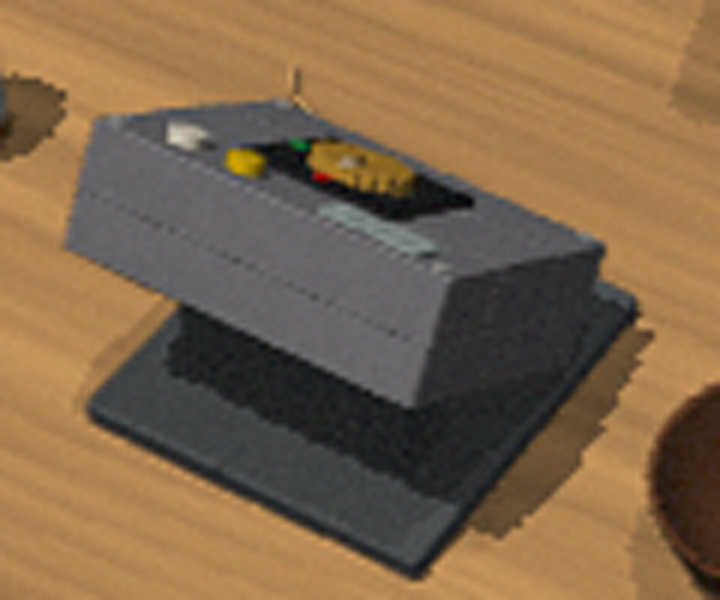

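Run:
```python
from h import *
tri2=lambda a,b: tri([ray('top',*a),ray('scene',*b)])
k=lambda x,y:(x/5+175,y/5+155)
ks=lambda x,y:(x/5+370,y/5+215)
cap=(k(375,398),ks(235,87)); print('cap',tri2(*cap),onz('top',*cap[0],.188),onz('scene',*cap[1],.188))
print('bigcap',tri2(k(77,310),ks(502,198)),'tip',tri2(k(203,425),ks(397,500)))
# stand top corners, z=0.1 : TL, TR, BR, BL in c1
for p in [(320,370),(470,350),(487,500),(337,518)]: print('sc',onz('top',*k(*p),.1))
for p in [(163,122),(305,178),(260,295),(103,238)]: print('ss',onz('scene',*ks(*p),.1))
q=lambda x,y:(x/6+380,y/6+225)
qs=lambda x,y:(x/6+220,y/6+130)
# panel corners c2 : UL,UR,LR,LL ; zs = .115±.075*sin35 
zu=.115+.075*.574; zl=.115-.075*.574
for p,z in [((83,130),zu),((545,138),zu),((512,462),zl),((72,462),zl)]: print('panel',onz('top',*q(*p),z))
for p,z in [((95,120),zu),((600,248),zl),((285,103),zl),((450,278),zu)]: print('panelS',onz('scene',*qs(*p),z))
z=.115+.819*.010
print('disc',onz('top',*q(308,311),z), 'scene',onz('scene',*qs(362,165),z))
# red/green dots at bezel +4mm
print('red',onz('top',*q(313,238),.115+.004*.819+.031*.574),'green',onz('top',*q(387,308),.115+.004*.819))
```

```text
cap [0.5829 0.2004 0.184 ] [0.5828 0.1977 0.188 ] [0.5852 0.2032 0.188 ]
bigcap [0.6175 0.3239 0.2299] tip [ 0.6117  0.3284 -0.0199]
sc [0.6152 0.2399 0.1   ]
sc [0.6231 0.166  0.1   ]
sc [0.5483 0.158  0.1   ]
sc [0.5416 0.231  0.1   ]
ss [0.5515 0.166  0.1   ]
ss [0.5484 0.2362 0.1   ]
ss [0.6182 0.2436 0.1   ]
ss [0.6252 0.1698 0.1   ]
panel [ 0.5506 -0.1302  0.1581]
panel [ 0.5423 -0.3068  0.1581]
panel [ 0.424  -0.3066  0.0719]
panel [ 0.4288 -0.1292  0.0719]
panelS [ 0.5474 -0.3041  0.1581]
panelS [ 0.4325 -0.1256  0.0719]
panelS [ 0.4247 -0.2983  0.0719]
panelS [ 0.5508 -0.1271  0.1581]
disc [ 0.482  -0.2186  0.1232] scene [ 0.4845 -0.2141  0.1232]
red [ 0.5091 -0.2199  0.1361] green [ 0.4829 -0.2506  0.1183]
```

```bash
cat >> h.py <<'E'
def plan(p,Rt,maxd=.04,maxa=7.0,n=None,obs=None):
    """print rows from current pose to target: shift (mm-rounded m), turn deg"""
    obs=obs or sensors.get_obs();T=tool(obs);P=T[:3,3];A=R.from_matrix(T[:3,:3])
    rv=(A.inv()*R.from_matrix(Rt)).as_rotvec(); D=np.array(p)-P
    n=n or int(np.ceil(max(np.linalg.norm(D)/maxd,np.degrees(np.linalg.norm(rv))/maxa)))
    L=[]
    for i in range(n):
        Ai=A*R.from_rotvec(rv*i/n)
        L.append(np.round(Ai.inv().apply(D/n),4).tolist())
    print('rows',n,'ang each',np.round(np.degrees(rv)/n,2).tolist(),'total deg',np.degrees(rv))
    for i in range(0,n,5): print(L[i:i+5])
def down(yaw):
    """tool x down, tool z horizontal at yaw"""
    x=np.array([0,0,-1.]);z=np.array([np.cos(yaw),np.sin(yaw),0]);return np.c_[x,np.cross(z,x),z]
def st():
    o=sensors.get_obs();print('t',round(o['time_s'],2),'p',o['ee_pos'],'j',o['joint_positions'],'F',o['ft_force'],'w',o['width']);print(tool(o)[:3,:3])
def insR(psi,roll):
    """tool x into panel; roll 0: tool z = station +y; positive roll about tool x"""
    x=np.array([.5736*np.cos(psi),.5736*np.sin(psi),-.8192]);z=np.array([-np.sin(psi),np.cos(psi),0])
    return np.c_[x,np.cross(z,x),z]@R.from_rotvec([roll,0,0]).as_matrix()
E
python3 - <<'E'
from h import *
st()
for r in (0,90,180,-90):
  print(r); Rt=insR(-.034,np.radians(r)); p=np.array([.4877,-.2165,.115])-Rt[:,0]*.2
  plan(p,Rt)
E
```

```text
t 0.15 p [ 0.2374 -0.5775  0.2302] j [-1.2932  0.2176  1.6146  0.      1.3113 -0.1122] F [ 0.1262 -0.4366 -0.1483] w 1.002590775603221
[[-0.0005  0.925   0.38  ]
 [ 0.0018  0.38   -0.925 ]
 [-1.      0.0002 -0.0019]]
0
rows 23 ang each [-6.49, -2.05, -0.45] total deg [-149.3034  -47.09    -10.2733]
[[-0.0021, 0.0115, -0.0124], [-0.0026, 0.0128, -0.011], [-0.0031, 0.0139, -0.0094], [-0.0035, 0.0149, -0.0076], [-0.0038, 0.0156, -0.0058]]
[[-0.0041, 0.0161, -0.0038], [-0.0044, 0.0164, -0.0018], [-0.0045, 0.0164, 0.0002], [-0.0046, 0.0163, 0.0022], [-0.0046, 0.0159, 0.0042]]
[[-0.0046, 0.0152, 0.0061], [-0.0044, 0.0144, 0.008], [-0.0042, 0.0134, 0.0097], [-0.0039, 0.0122, 0.0113], [-0.0036, 0.0108, 0.0127]]
[[-0.0032, 0.0092, 0.014], [-0.0027, 0.0075, 0.0151], [-0.0022, 0.0058, 0.0159], [-0.0017, 0.0039, 0.0165], [-0.0011, 0.002, 0.0169]]
[[-0.0005, 0.0001, 0.017], [0.0001, -0.0019, 0.017], [0.0007, -0.0038, 0.0166]]
90
rows 11 ang each [-5.78, -2.83, 1.82] total deg [-63.596  -31.1197  19.9732]
[[-0.0044, 0.024, -0.026], [-0.0048, 0.0266, -0.0232], [-0.005, 0.029, -0.0202], [-0.0049, 0.
[... 407 characters left out ...]
0.022, -0.0325]]
[[0.0003, 0.0207, -0.0333], [0.0011, 0.0193, -0.0342], [0.0017, 0.0178, -0.0349], [0.0023, 0.0162, -0.0357], [0.0027, 0.0146, -0.0363]]
-90
rows 17 ang each [6.48, 1.31, 2.05] total deg [110.1324  22.3548  34.8305]
[[-0.0028, 0.0155, -0.0168], [-0.0019, 0.0136, -0.0185], [-0.001, 0.0115, -0.02], [-0.0002, 0.0092, -0.0212], [0.0006, 0.0067, -0.0221]]
[[0.0013, 0.0042, -0.0227], [0.002, 0.0015, -0.0229], [0.0025, -0.0012, -0.0229], [0.0029, -0.0038, -0.0226], [0.0033, -0.0065, -0.0219]]
[[0.0035, -0.009, -0.021], [0.0036, -0.0114, -0.0197], [0.0036, -0.0137, -0.0182], [0.0034, -0.0158, -0.0165], [0.0032, -0.0177, -0.0145]]
[[0.0028, -0.0193, -0.0123], [0.0024, -0.0207, -0.01]]
```

servo_tool(linear=[[-0.0044,0.024,-0.026],[-0.0048,0.0266,-0.0232],[-0.005,0.029,-0.0202],[-0.0049,0.031,-0.0169],[-0.0047,0.0327,-0.0134]], angular=[[-5.78,-2.83,1.82],[-5.78,-2.83,1.82],[-5.78,-2.83,1.82],[-5.78,-2.83,1.82],[-5.78,-2.83,1.82]], gripper=[1,1,1,1,1])

```text
time_s: 0.57
ee_pos: [0.2987, -0.4104, 0.2437]
ee_rot: [0.765, 0.227, 0.559, -0.225]
ft_force: [-0.1, 0.0, -0.1]
width: 1.004
```

```bash
cat > go.py <<'E'
from h import *
st()
Rt=insR(-.034,np.radians(90)); p=np.array([.4877,-.2165,.115])-Rt[:,0]*.2
plan(p,Rt)
E
python3 go.py
```

```text
t 0.57 p [ 0.2987 -0.4104  0.2437] j [-1.2183 -0.1962  2.0312  0.2514  1.1339 -0.648 ] F [-0.0703  0.0312 -0.0849] w 1.003709805198773
[[ 0.2734  0.5977  0.7537]
 [-0.0905  0.796  -0.5984]
 [-0.9576  0.0954  0.2718]]
rows 6 ang each [-5.66, -2.81, 1.71] total deg [-33.9462 -16.8739  10.2377]
[[-0.0052, 0.0342, -0.0088], [-0.0045, 0.035, -0.0051], [-0.0036, 0.0355, -0.0015], [-0.0025, 0.0355, 0.0022], [-0.0013, 0.0352, 0.0058]]
[[0.0001, 0.0345, 0.0093]]
```

servo_tool(linear=[[-0.0052,0.0342,-0.0088],[-0.0045,0.035,-0.0051],[-0.0036,0.0355,-0.0015],[-0.0025,0.0355,0.0022],[-0.0013,0.0352,0.0058]], angular=[[-5.66,-2.81,1.71],[-5.66,-2.81,1.71],[-5.66,-2.81,1.71],[-5.66,-2.81,1.71],[-5.66,-2.81,1.71]], gripper=[1,1,1,1,1])

```text
time_s: 0.98
ee_pos: [0.3599, -0.2344, 0.2708]
ee_rot: [0.877, 0.037, 0.478, -0.041]
ft_force: [-0.4, 0.9, -0.5]
width: 0.998
```

```bash
python3 go.py
```

```text
t 0.98 p [ 0.3599 -0.2344  0.2708] j [-1.0896 -0.5923  2.3141  0.5294  1.1531 -1.1276] F [-0.4349  0.8961 -0.4851] w 0.9981966840173003
[[ 0.5399  0.1074  0.8349]
 [-0.0367  0.9939 -0.1041]
 [-0.8409  0.0256  0.5405]]
rows 1 ang each [-4.32, -2.21, 1.13] total deg [-4.3192 -2.2136  1.134 ]
[[-0.0004, 0.0233, 0.013]]
```

servo_tool(linear=[[0.0,0.012,0.006],[0.0,0.012,0.006],[0,0,0],[0,0,0],[0,0,0]], angular=[[-2.2,-1.1,0.6],[-2.2,-1.1,0.6],[0,0,0],[0,0,0],[0,0,0]], gripper=[1,1,1,1,1])

```text
time_s: 1.4
ee_pos: [0.3714, -0.2037, 0.2757]
ee_rot: [0.887, 0.004, 0.461, -0.009]
ft_force: [-0.2, 0.6, -0.4]
width: 1.001
```

```bash
python3 go.py
python3 - <<'E'
from h import *
import pickle
o=sensors.get_obs(); im=viewer.grab_frame('wrist'); pickle.dump(o,open('o1.pkl','wb')); save('w1',im)
E
```

```text
t 1.4 p [ 0.3714 -0.2037  0.2757] j [-1.0472 -0.6476  2.3464  0.5666  1.1585 -1.1838] F [-0.1623  0.6277 -0.3776] w 1.0012310587865316
[[ 0.5753  0.0204  0.8177]
 [-0.0128  0.9998 -0.016 ]
 [-0.8179 -0.0013  0.5754]]
rows 1 ang each [0.68, 0.13, -0.39] total deg [ 0.678   0.1301 -0.3883]
[[-0.0015, -0.0089, 0.0033]]
```

View pics/w1.png

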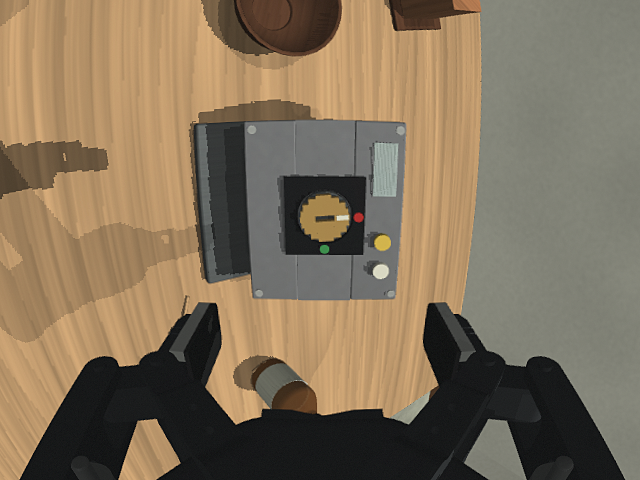

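Run:
```python
from h import *
import pickle
o=pickle.load(open('o1.pkl','rb')); im=cv2.imread('pics/w1.png'); hsv=cv2.cvtColor(im,cv2.COLOR_BGR2HSV)
cv2.imwrite('pics/w1c.png',cv2.resize(im[165:265,270:390],None,fx=6,fy=6,interpolation=cv2.INTER_NEAREST))
roi=np.zeros(im.shape[:2],np.uint8); roi[165:265,270:390]=1
blk=((hsv[...,2]<45)&(roi>0)).astype(np.uint8)
br=(((hsv[...,0]>12)&(hsv[...,0]<28)&(hsv[...,1]>90)&(hsv[...,2]>90))&(roi>0)).astype(np.uint8); br[:,370:]=0
c=max(cv2.findContours(br,0,2)[0],key=cv2.contourArea); print('ell',cv2.fitEllipse(cv2.convexHull(c)))
c0=cv2.fitEllipse(cv2.convexHull(c))[0]
cb=max(cv2.findContours(blk,0,2)[0],key=cv2.contourArea); print('bez',cv2.minAreaRect(cb))
bx=cv2.boxPoints(cv2.minAreaRect(cb))
sl=((hsv[...,2]<70)&(roi>0)).astype(np.uint8); m=np.zeros_like(sl); cv2.circle(m,(int(c0[0]),int(c0[1])),18,1,-1)
# slot: dark inside disc
wh=((hsv[...,1]<60)&(hsv[...,2]>150)&(m>0)).astype(np.uint8); 
def cen(k): M=cv2.moments(k,True); return M['m10']/M['m00'],M['m01']/M['m00'],M['m00']
s2=sl&m; print('slot',cen(s2),'ptr',cen(wh))
red=((hsv[...,0]<8)|(hsv[...,0]>172))&(hsv[...,1]>150)&(roi>0); gr=(hsv[...,0]>45)&(hsv[...,0]<80)&(hsv[...,1]>100)&(roi>0)
psi=-.034
n=np.array([-.5736*np.cos(psi),-.5736*np.sin(psi),.8192]);C=np.array([.4877,-.2165,.115])
def onp(u,v,h):
    q,d=ray('wrist',u,v,o); return q+d*((C+h*n-q)@n)/(d@n)
print('disc',onp(*c0,.010)-.010*n)
P=[onp(*b,.004) for b in bx]; print('bezel centre',np.mean(P,0)-.004*n)
for i in range(4): print(P[(i+1)%4]-P[i],np.linalg.norm(P[(i+1)%4]-P[i]))
r=onp(*cen(red)[:2],.004);g=onp(*cen(gr)[:2],.004);print('red',r,'green',g)
a=onp(*cen(s2)[:2],.010);b=onp(*cen(wh)[:2],.010);print('slot',a,'ptr',b)
ex=np.array([.8192*np.cos(psi),.8192*np.sin(psi),.5736]);ey=np.cross(n,ex)
for q in (r-C,g-C,b-a): print(q@ex,q@ey)
```

```text
ell ((324.22625732421875, 217.68438720703125), (48.02467727661133, 50.48600769042969), 90.87602233886719)
bez ((324.5, 215.0), (78.0, 81.0), 90.0)
slot (324.4230769230769, 217.94871794871796, 78.0) ptr (339.08, 217.68, 25.0)
disc [ 0.4862 -0.2178  0.114 ]
bezel centre [ 0.4865 -0.2178  0.1142]
[ 0.0609 -0.0012  0.0427] 0.07439376057215548
[ 0.0001 -0.0764  0.0019] 0.07641535453088506
[-0.0646  0.0014 -0.0453] 0.07891990258441298
[0.0036 0.0762 0.0007] 0.07627839274516966Traceback (most recent call last):
  File "<stdin>", line 25, in <module>
  File "<stdin>", line 15, in cen
cv2.error: OpenCV(4.12.0) :-1: error: (-5:Bad argument) in function 'moments'
> Overload resolution failed:
>  - array data type = bool is not supported
>  - Expected Ptr<cv::UMat> for argument 'array'
```

View pics/w1c.png

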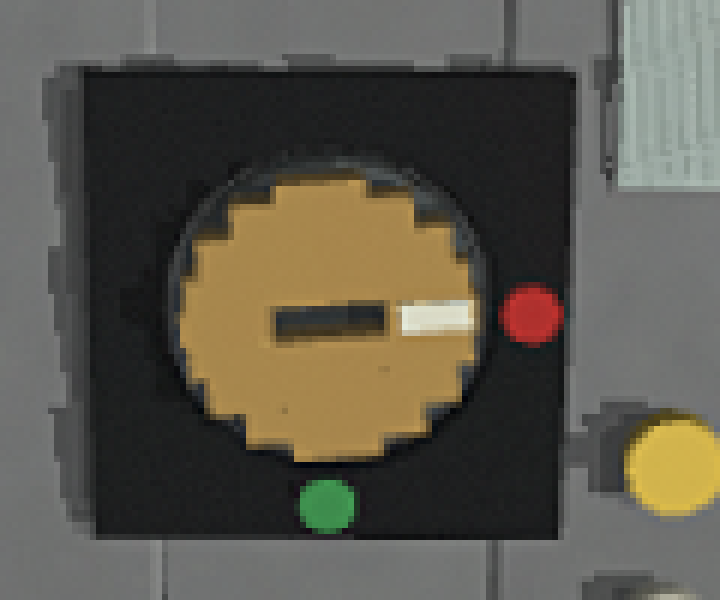

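```bash
cat > go2.py <<'E'
from h import *
st()
plan([.584,.2005,.29],down(0.0),maxd=.039)
E
python3 go2.py
```

```text
t 1.45 p [ 0.3713 -0.2039  0.2757] j [-1.0475 -0.6471  2.3462  0.5667  1.1584 -1.1839] F [ 0.6831  0.1023 -0.1065] w 1.003307839432808
[[ 0.5752  0.0207  0.8178]
 [-0.0128  0.9998 -0.0163]
 [-0.8179 -0.0011  0.5753]]
rows 12 ang each [-0.09, 2.93, 0.04] total deg [-1.1296 35.1217  0.4253]
[[0.0088, 0.0341, 0.0146], [0.008, 0.034, 0.0151], [0.0073, 0.034, 0.0156], [0.0065, 0.034, 0.016], [0.0057, 0.0339, 0.0163]]
[[0.0049, 0.0339, 0.0167], [0.004, 0.0339, 0.0169], [0.0032, 0.0338, 0.0172], [0.0023, 0.0338, 0.0174], [0.0015, 0.0338, 0.0175]]
[[0.0006, 0.0338, 0.0176], [-0.0003, 0.0337, 0.0177]]
```

servo_tool(linear=[[0.0088,0.0341,0.0146],[0.008,0.034,0.0151],[0.0073,0.034,0.0156],[0.0065,0.034,0.016],[0.0057,0.0339,0.0163]], angular=[[-0.1,2.93,0],[-0.1,2.93,0],[-0.1,2.93,0],[-0.1,2.93,0],[-0.1,2.93,0]], gripper=[1,1,1,1,1])

```text
time_s: 1.87
ee_pos: [0.4593, -0.0596, 0.2807]
ee_rot: [0.82, 0.015, 0.571, -0.033]
ft_force: [-0.5, -0.8, -1.1]
width: 1.001
```

```bash
python3 go2.py
```

```text
t 1.87 p [ 0.4593 -0.0596  0.2807] j [-0.3322 -0.4381  2.151   0.0871  1.084  -0.2904] F [-0.5023 -0.8037 -1.06  ] w 1.0014160838157893
[[ 0.345   0.0715  0.9359]
 [-0.0377  0.9973 -0.0623]
 [-0.9378 -0.0138  0.3468]]
rows 8 ang each [-0.49, 2.53, 0.19] total deg [-3.9167 20.2569  1.5071]
[[0.0031, 0.0335, 0.013], [0.0026, 0.0334, 0.0134], [0.0021, 0.0333, 0.0138], [0.0016, 0.0332, 0.0141], [0.0011, 0.033, 0.0145]]
[[0.0005, 0.0329, 0.0148], [-0.0, 0.0328, 0.0151], [-0.0006, 0.0326, 0.0153]]
```

servo_tool(linear=[[0.0031,0.0335,0.013],[0.0026,0.0334,0.0134],[0.0021,0.0333,0.0138],[0.0016,0.0332,0.0141],[0.0011,0.033,0.0145]], angular=[[-0.5,2.53,0.2],[-0.5,2.53,0.2],[-0.5,2.53,0.2],[-0.5,2.53,0.2],[-0.5,2.53,0.2]], gripper=[1,1,1,1,1])

```text
time_s: 2.28
ee_pos: [0.545, 0.1103, 0.2859]
ee_rot: [0.75, 0.004, 0.662, -0.014]
ft_force: [1.4, -1.5, 1.2]
width: 0.998
```

```bash
python3 go2.py
```

```text
t 2.28 p [0.545  0.1103 0.2859] j [ 0.0882 -0.0487  1.7996 -0.0282  1.2688  0.121 ] F [ 1.3577 -1.5096  1.2002] w 0.9980702175261594
[[ 0.1236  0.0268  0.992 ]
 [-0.0161  0.9996 -0.025 ]
 [-0.9922 -0.0129  0.124 ]]
rows 3 ang each [-0.5, 2.37, 0.28] total deg [-1.4873  7.1118  0.8315]
[[-0.0002, 0.0304, 0.0123], [-0.0006, 0.0303, 0.0126], [-0.001, 0.0302, 0.0128]]
```

servo_tool(linear=[[-0.0002,0.0304,0.0123],[-0.0006,0.0303,0.0126],[-0.001,0.0302,0.0128],[0,0,0],[0,0,0]], angular=[[-0.5,2.37,0.3],[-0.5,2.37,0.3],[-0.5,2.37,0.3],[0,0,0],[0,0,0]], gripper=[1,1,1,1,1])

```text
time_s: 2.7
ee_pos: [0.5935, 0.2102, 0.2824]
ee_rot: [0.703, -0.001, 0.712, 0.001]
ft_force: [0.4, -0.6, -0.2]
width: 0.996
```

```bash
python3 go2.py
python3 - <<'E'
from h import *
import pickle
o=sensors.get_obs(); im=viewer.grab_frame('wrist'); pickle.dump(o,open('o2.pkl','wb')); save('w2',im)
c=proj('wrist',np.array([.584,.2005,.188]),o);print(c)
E
```

```text
t 2.7 p [0.5935 0.2102 0.2824] j [0.2272 0.1985 1.5391 0.0036 1.4165 0.2237] F [ 0.3684 -0.6397 -0.1846] w 0.9959438909243721
[[-0.013  -0.0029  0.9999]
 [ 0.0007  1.      0.0029]
 [-0.9999  0.0007 -0.013 ]]
rows 1 ang each [0.17, -0.74, -0.04] total deg [ 0.1656 -0.7423 -0.0412]
[[-0.0075, -0.0096, -0.0096]]
[310.8735 252.402 ]
```

View pics/w2.png

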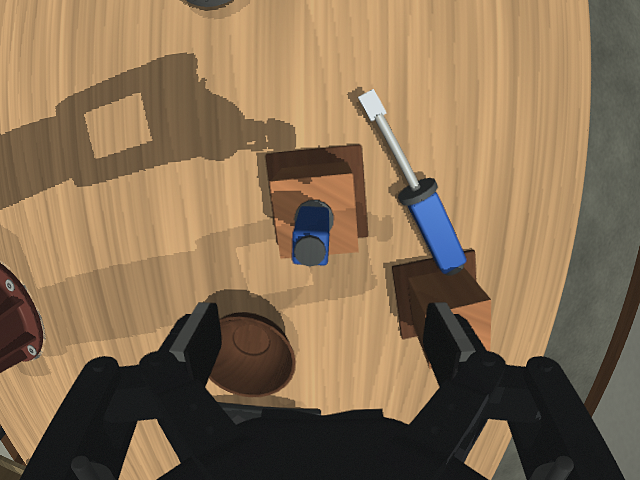

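Run:
```python
from h import *
im=cv2.imread('pics/w2.png');cv2.imwrite('pics/w2c.png',cv2.resize(im[190:280,265:365],None,fx=6,fy=6,interpolation=cv2.INTER_NEAREST))
save('top1',viewer.grab_frame('top'))
```

```text
(no output)
```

View pics/w2c.png

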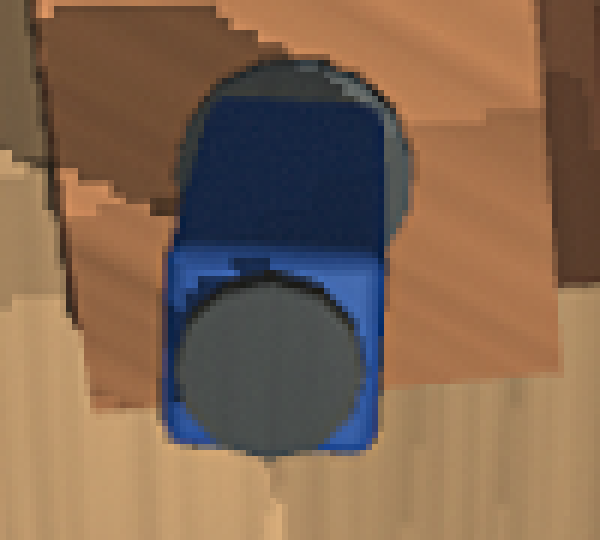

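View pics/top1.png

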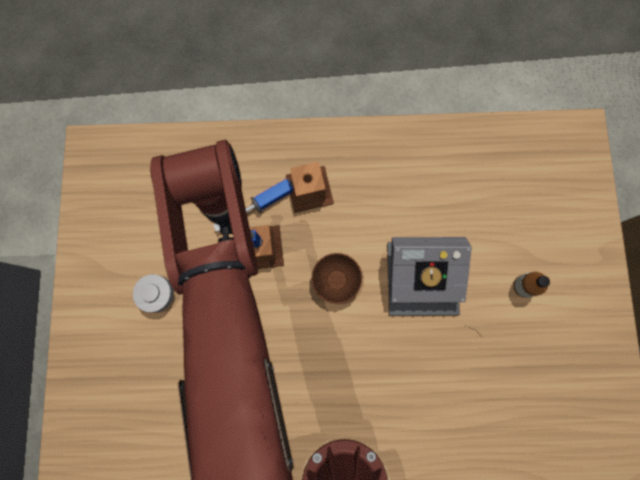

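Run:
```python
from h import *
import pickle
o=pickle.load(open('o2.pkl','rb'))
P=[onz('wrist',x/6+265,y/6+190,.182,o) for x,y in [(170,250),(384,252),(378,450),(166,441)]]
for i in range(4):
    d=P[(i+1)%4]-P[i]; print(d,np.degrees(np.arctan2(d[1],d[0]))%90,np.linalg.norm(d))
print(np.mean(P,0),'cap',onz('wrist',270/6+265,363/6+190,.188,o))
```

```text
[ 0.0244 -0.0001 -0.    ] 89.7797429564806 0.024440392423672217
[-0.0005 -0.0244  0.    ] 88.83652281736515 0.024422935483887197
[-0.025   0.0009  0.    ] 87.8891703767195 0.024985355388788058
[0.001  0.0236 0.    ] 87.51437560783076 0.02361379595779819
[0.5836 0.2013 0.182 ] cap [0.5834 0.2019 0.188 ]
```

```bash
cat > go3.py <<'E'
from h import *
import sys
st()
plan([.5833,.2012,float(sys.argv[1])],down(-.026),maxd=.035)
E
python3 go3.py .123
```

```text
t 2.8 p [0.5923 0.209  0.2825] j [0.2257 0.1951 1.5428 0.0039 1.4162 0.2236] F [ 0.2104 -0.3182  0.0823] w 0.997432288243656
[[-0.013  -0.0015  0.9999]
 [ 0.0009  1.      0.0015]
 [-0.9999  0.001  -0.013 ]]
rows 5 ang each [0.32, -0.15, -0.01] total deg [ 1.5753 -0.7466 -0.0453]
[[0.0319, -0.0016, -0.0014], [0.0319, -0.0016, -0.0015], [0.0319, -0.0016, -0.0015], [0.0319, -0.0016, -0.0016], [0.0319, -0.0016, -0.0017]]
```

servo_tool(linear=[[0.012,-0.004,-0.0043],[0.02,-0.004,-0.004],[0.025,0,-0.0004],[0.025,0,-0.0004],[0.015,0,0]], angular=[[0.8,-0.4,0],[0.8,-0.4,0],[0,0,0],[0,0,0],[0,0,0]], gripper=[1,1,1,1,1])

```text
time_s: 3.22
ee_pos: [0.586, 0.1938, 0.1912]
ee_rot: [0.713, 0.014, 0.701, -0.013]
ft_force: [-0.7, -0.1, -0.2]
width: 1.004
```

```bash
python3 go3.py .123
```

```text
t 3.22 p [0.586  0.1938 0.1912] j [ 0.2069  0.2251  1.6815 -0.0026  1.2168  0.2452] F [-0.6666 -0.0707 -0.1891] w 1.0039813419859878
[[ 0.0183  0.0374  0.9991]
 [ 0.0014  0.9993 -0.0374]
 [-0.9998  0.0021  0.0182]]
rows 2 ang each [-0.33, 0.52, -0.06] total deg [-0.6548  1.0434 -0.1125]
[[0.0341, 0.0036, -0.0021], [0.0341, 0.0036, -0.0018]]
```

servo_tool(linear=[[0.01,0.0036,-0.0015],[0.015,0.0025,-0.001],[0.01,0,0],[0,0,0],[0,0,0]], angular=[[-0.3,0.5,0],[-0.2,0.4,0],[0,0,0],[0,0,0],[0,0,0]], gripper=[1,1,1,1,1])

```text
time_s: 3.63
ee_pos: [0.5804, 0.1948, 0.1519]
ee_rot: [0.706, 0.012, 0.708, -0.012]
ft_force: [-0.3, 1.0, 0.0]
width: 0.999
```

```bash
python3 go3.py .123
```

```text
t 3.63 p [0.5804 0.1948 0.1519] j [0.209  0.2685 1.7073 0.0005 1.1683 0.2435] F [-0.349   1.021   0.0121] w 0.9992873948778187
[[-0.0026  0.0347  0.9994]
 [-0.      0.9994 -0.0347]
 [-1.     -0.0001 -0.0026]]
rows 1 ang each [-0.5, -0.15, 0.01] total deg [-0.4978 -0.1481  0.0073]
[[0.0289, 0.0065, 0.0027]]
```

servo_tool(linear=[[0.015,0.005,0.002],[0.014,0.004,0.0015],[0,0,0],[0,0,0],[0,0,0]], angular=[[-0.5,0,0],[0,0,0],[0,0,0],[0,0,0],[0,0,0]], gripper=[1,1,1,1,1])

```text
time_s: 4.05
ee_pos: [0.5867, 0.2055, 0.1224]
ee_rot: [0.708, 0.009, 0.706, -0.008]
ft_force: [-0.1, 0.2, -1.5]
width: 1.002
```

```bash
python3 go3.py .123
```

```text
t 4.05 p [0.5867 0.2055 0.1224] j [0.2238 0.3185 1.7051 0.0006 1.1156 0.248 ] F [-0.0985  0.2281 -1.4644] w 1.001615386935904
[[ 0.0022  0.0245  0.9997]
 [ 0.001   0.9997 -0.0245]
 [-1.      0.0011  0.0022]]
rows 1 ang each [0.09, 0.13, -0.06] total deg [ 0.0864  0.1268 -0.0624]
[[-0.0006, -0.0044, -0.0033]]
```

servo_tool(linear=[[0,-0.0038,-0.0028],[0,0,0],[0,0,0],[0,0,0],[0,0,0]], angular=[[0,0,0],[0,0,0],[0,0,0],[0,0,0],[0,0,0]], gripper=[1,1,1,1,1])

```text
time_s: 4.47
ee_pos: [0.5846, 0.2017, 0.124]
ee_rot: [0.709, 0.009, 0.705, -0.008]
ft_force: [0.5, 0.1, -0.7]
width: 0.998
```

```bash
python3 go3.py .123
```

```text
t 4.47 p [0.5846 0.2017 0.124 ] j [0.2186 0.3085 1.7144 0.0004 1.1135 0.2426] F [ 0.5242  0.0884 -0.6834] w 0.9982850645123887
[[ 0.0049  0.0242  0.9997]
 [ 0.0014  0.9997 -0.0242]
 [-1.      0.0016  0.0049]]
rows 1 ang each [0.11, 0.28, -0.09] total deg [ 0.105   0.2814 -0.0892]
[[0.001, -0.0005, -0.0013]]
```

servo_tool(linear=[[0.001,0,-0.0013],[0,0,0],[0,0,0],[0,0,0],[0,0,0]], angular=[[0,0,0],[0,0,0],[0,0,0],[0,0,0],[0,0,0]], gripper=[-1,-1,-1,-1,-1], squeeze=80)

```text
time_s: 4.88
ee_pos: [0.5837, 0.2017, 0.1239]
ee_rot: [0.709, 0.009, 0.705, -0.008]
ft_force: [-0.2, 0.0, 10.5]
width: 0.299
```

servo_tool(linear=[[0,0,0],[0,0,0],[0,0,0],[0,0,0],[0,0,0]], angular=[[0,0,0],[0,0,0],[0,0,0],[0,0,0],[0,0,0]], gripper=[-1,-1,-1,-1,-1])

```text
time_s: 5.3
ee_pos: [0.5839, 0.2018, 0.1241]
ee_rot: [0.709, 0.009, 0.705, -0.008]
ft_force: [0.6, -0.8, 0.2]
width: 0.293
```

```bash
python3 go3.py .123
```

```text
t 5.3 p [0.5839 0.2018 0.1241] j [0.219  0.3061 1.7174 0.0004 1.111  0.2432] F [ 0.6123 -0.774   0.212 ] w 0.2929448910993459
[[ 0.0068  0.0243  0.9997]
 [ 0.0019  0.9997 -0.0243]
 [-1.      0.0021  0.0068]]
rows 1 ang each [0.09, 0.39, -0.12] total deg [ 0.095   0.3887 -0.1178]
[[0.0011, -0.0006, -0.0006]]
```

Run:
```python
from h import *
import pickle
pickle.dump(sensors.get_obs(),open('oseat.pkl','wb'))
```

servo_tool(linear=[[-0.015,0,0],[-0.03,0,0],[-0.035,0,0],[-0.035,0,0],[-0.025,0,0]], angular=[[0,0,0],[0,0,0],[0,0,0],[0,0,0],[0,0,0]], gripper=[-1,-1,-1,-1,-1])

```text
time_s: 5.72
ee_pos: [0.5808, 0.2001, 0.2558]
ee_rot: [0.707, 0.008, 0.707, -0.009]
ft_force: [-0.4, 0.6, -1.1]
width: 0.294
```

```bash
python3 go3.py .264
```

```text
t 5.72 p [0.5808 0.2001 0.2558] j [ 0.2182  0.1767  1.614  -0.0014  1.3523  0.2431] F [-0.4277  0.6379 -1.0593] w 0.29399357488846334
[[-0.001   0.0246  0.9997]
 [-0.0016  0.9997 -0.0246]
 [-1.     -0.0016 -0.001 ]]
rows 1 ang each [0.08, -0.05, 0.09] total deg [ 0.0773 -0.0545  0.0917]
[[-0.0082, 0.0012, 0.0024]]
```

servo_tool(linear=[[-0.02,0,0],[-0.015,0,0],[0,0,0],[0,0,0],[0,0,0]], angular=[[0,0,0],[0,0,0],[0,0,0],[0,0,0],[0,0,0]], gripper=[-1,-1,-1,-1,-1])

```text
time_s: 6.13
ee_pos: [0.5833, 0.2007, 0.2987]
ee_rot: [0.711, 0.009, 0.704, -0.008]
ft_force: [-0.8, -0.3, -2.8]
width: 0.292
```

```bash
python3 go3.py .264
python3 - <<'E'
from h import *
import pickle
o=sensors.get_obs(); im=viewer.grab_frame('wrist'); pickle.dump(o,open('o3.pkl','wb')); save('w3',im)
T=tool(o); tip=T[:3,3]+T[:3,0]*.114; print(proj('wrist',tip,o))
save('w3c',cv2.resize(im[120:360,240:400],None,fx=2.5,fy=2.5,interpolation=cv2.INTER_NEAREST))
E
```

```text
t 6.13 p [0.5833 0.2007 0.2987] j [ 0.2183  0.1475  1.5673 -0.0014  1.4169  0.2431] F [-0.8475 -0.2621 -2.8226] w 0.29186730491407825
[[ 0.0099  0.0246  0.9996]
 [ 0.0008  0.9997 -0.0247]
 [-1.      0.0011  0.0099]]
rows 1 ang each [0.08, 0.57, -0.06] total deg [ 0.0771  0.5687 -0.0613]
[[0.0347, 0.0005, -0.0004]]
[323.0385 230.1404]
```

View pics/w3c.png

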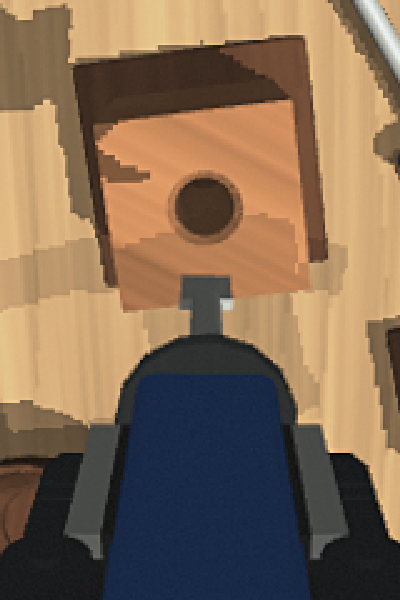

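```bash
cat >> h.py <<'E'
PSI=-.034
def frame(psi=PSI):
    n=np.array([-.5736*np.cos(psi),-.5736*np.sin(psi),.8192]);ex=np.array([.8192*np.cos(psi),.8192*np.sin(psi),.5736]);return ex,np.cross(n,ex),n
def onp(name,u,v,h,C,o=None,psi=PSI):
    n=frame(psi)[2];q,d=ray(name,u,v,o);return q+d*((C+h*n-q)@n)/(d@n)
C0=np.array([.4865,-.2177,.1142])
E
python3 - <<'E'
from h import *
import pickle
o=pickle.load(open('o1.pkl','rb')); ex,ey,n=frame()
f=lambda x,y,h:onp('wrist',x/6+270,y/6+165,h,C0,o)
for nm,p,h in [('slotL',(275,326),.01),('slotR',(388,318),.01),('ptrL',(400,318),.01),('ptrR',(474,316),.01),('red',(533,315),.004),('green',(328,505),.004),('bUL',(82,68),.004),('bUR',(575,73),.004),('bLR',(560,539),.004),('bLL',(92,537),.004)]:
    q=f(*p,h)-C0; print(nm,q@ex,q@ey,q@n)
print('hole',onz('wrist',322,202.8,.1,pickle.load(open('o3.pkl','rb'))))
E
cat > go4.py <<'E'
from h import *
import sys
st()
d=float(sys.argv[1]); ex,ey,n=frame(); Rt=insR(PSI,np.radians(90+(float(sys.argv[2]) if len(sys.argv)>2 else 0)))
plan(C0-Rt[:,0]*d,Rt,maxd=.037)
E
python3 go4.py .184
```

```text
slotL -0.007830828206941226 -0.001466670572146911 0.01000105600000004
slotR 0.009528644300340235 -6.20239050520978e-06 0.010001056000000003
ptrL 0.011375277405123762 1.5232579745375002e-05 0.010001056000000032
ptrR 0.022775369404056875 0.0004736983253345395 0.010001055999999993
red 0.03255769783317869 -0.000844180252760451 0.004000422400000064
green 0.0008022793055368179 -0.0328038277187127 0.004000422400000013
bUL -0.03767735705507915 0.03755842896231557 0.00400042240000002
bUR 0.03768710352417353 0.03765231240161339 0.004000422400000016
bLR 0.038538114754720514 -0.03834832416797242 0.004000422400000007
bLL -0.037333497071149115 -0.03874870824282306 0.004000422400000013
hole [0.5846 0.2013 0.1   ]
t 6.18 p [0.5828 0.2005 0.2977] j [ 0.2182  0.1481  1.5683 -0.0014  1.4171  0.2431] F [ 0.115   0.1686 -1.0654] w 0.2917997432718425
[[ 0.0082  0.0247  0.9997]
 [ 0.0004  0.9997 -0.0247]
 [-1.      0.0006  0.0082]]
rows 13 ang each [0.04, -2.66, -0.02] total deg [  0.5048 -34.5314  -0.2008]
[[0.0024, -0.0323, -0.0148], [0.0017, -0.0323, -0.0148], [0.001, -0.0323, -0.0149], [0.0003, -0.0323, -0.0149], [-0.0003, -0.0323, -0.0149]]
[[-0.001, -0.0323, -0.0148], [-0.0017, -0.0323, -0.0147], [-0.0024, -0.0323, -0.0146], [-0.003, -0.0324, -0.0145], [-0.0037, -0.0324, -0.0143]]
[[-0.0043, -0.0324, -0.0141], [-0.005, -0.0324, -0.0138], [-0.0056, -0.0324, -0.0136]]
```

servo_tool(linear=[[0.0024,-0.0323,-0.0148],[0.0017,-0.0323,-0.0148],[0.001,-0.0323,-0.0149],[0.0003,-0.0323,-0.0149],[-0.0003,-0.0323,-0.0149]], angular=[[0,-2.66,0],[0,-2.66,0],[0,-2.66,0],[0,-2.66,0],[0,-2.66,0]], gripper=[-1,-1,-1,-1,-1])

```text
time_s: 6.6
ee_pos: [0.5026, 0.0413, 0.2694]
ee_rot: [0.783, 0.004, 0.622, -0.006]
ft_force: [0.2, -1.0, -2.6]
width: 0.292
```

```bash
cat >> h.py <<'E'
C0=C0+.0005*frame()[0]-.0006*frame()[1]
E
python3 go4.py .184 -3.5
```

```text
t 6.6 p [0.5026 0.0413 0.2694] j [-0.0641 -0.2319  2.0024  0.0122  1.1426 -0.0535] F [ 0.1641 -0.9864 -2.6078] w 0.2919696007041098
[[ 0.2268  0.0144  0.9738]
 [-0.0034  0.9999 -0.014 ]
 [-0.9739 -0.0001  0.2268]]
rows 8 ang each [-0.3, -2.73, -0.14] total deg [ -2.4245 -21.8672  -1.1204]
[[-0.0028, -0.0322, -0.0144], [-0.0034, -0.0321, -0.0144], [-0.004, -0.0321, -0.0144], [-0.0047, -0.032, -0.0144], [-0.0053, -0.032, -0.0143]]
[[-0.0059, -0.0319, -0.0142], [-0.0065, -0.0318, -0.0141], [-0.0071, -0.0318, -0.014]]
```

servo_tool(linear=[[-0.005,-0.0322,-0.0144],[-0.005,-0.0321,-0.0144],[-0.005,-0.0321,-0.0144],[-0.005,-0.032,-0.0144],[-0.0053,-0.032,-0.0143]], angular=[[-0.3,-2.73,-0.14],[-0.3,-2.73,-0.14],[-0.3,-2.73,-0.14],[-0.3,-2.73,-0.14],[-0.3,-2.73,-0.14]], gripper=[-1,-1,-1,-1,-1])

```text
time_s: 7.02
ee_pos: [0.4149, -0.1208, 0.2583]
ee_rot: [0.849, -0.013, 0.528, 0.001]
ft_force: [0.6, -1.9, -1.3]
width: 0.299
```

```bash
python3 go4.py .184 -3.5
```

```text
t 7.02 p [ 0.4149 -0.1208  0.2583] j [-0.629  -0.5737  2.2959  0.293   1.0516 -0.7475] F [ 0.6476 -1.9023 -1.2568] w 0.2993354907487685
[[ 0.4428 -0.015   0.8965]
 [-0.012   0.9997  0.0227]
 [-0.8966 -0.0208  0.4424]]
rows 3 ang each [-0.16, -2.9, -0.22] total deg [-0.4667 -8.6856 -0.6721]
[[-0.0066, -0.0312, -0.0097], [-0.007, -0.0312, -0.0094], [-0.0073, -0.0312, -0.0092]]
```

servo_tool(linear=[[-0.0085,-0.0312,-0.0097],[-0.008,-0.031,-0.0094],[-0.007,-0.025,-0.008],[0,0,0],[0,0,0]], angular=[[-0.16,-2.9,-0.22],[-0.16,-2.9,-0.22],[-0.16,-2.5,-0.2],[0,0,0],[0,0,0]], gripper=[-1,-1,-1,-1,-1])

```text
time_s: 7.43
ee_pos: [0.3692, -0.2152, 0.2564]
ee_rot: [0.884, -0.013, 0.467, -0.008]
ft_force: [0.2, -0.1, -1.3]
width: 0.294
```

```bash
python3 go4.py .184 -3.5;  python3 - <<'E'
from h import *
import pickle
o=sensors.get_obs(); im=viewer.grab_frame('wrist'); pickle.dump(o,open('o4.pkl','wb')); save('w4',im)
T=tool(o); tip=T[:3,3]+T[:3,0]*.114; print(proj('wrist',tip,o))
save('w4c',cv2.resize(im[130:290,230:430],None,fx=4,fy=4,interpolation=cv2.INTER_NEAREST)[:600])
E
```

```text
t 7.43 p [ 0.3692 -0.2152  0.2564] j [-1.0572 -0.6101  2.3591  0.563   1.1137 -1.2474] F [ 0.1907 -0.0504 -1.3334] w 0.2938254069553835
[[ 0.5645  0.0011  0.8255]
 [-0.0258  0.9995  0.0163]
 [-0.8251 -0.0305  0.5642]]
rows 1 ang each [-0.96, -0.61, 0.35] total deg [-0.9554 -0.6149  0.3472]
[[-0.0004, 0.0002, 0.015]]
[323.3835 229.829 ]
```

View pics/w4c.png

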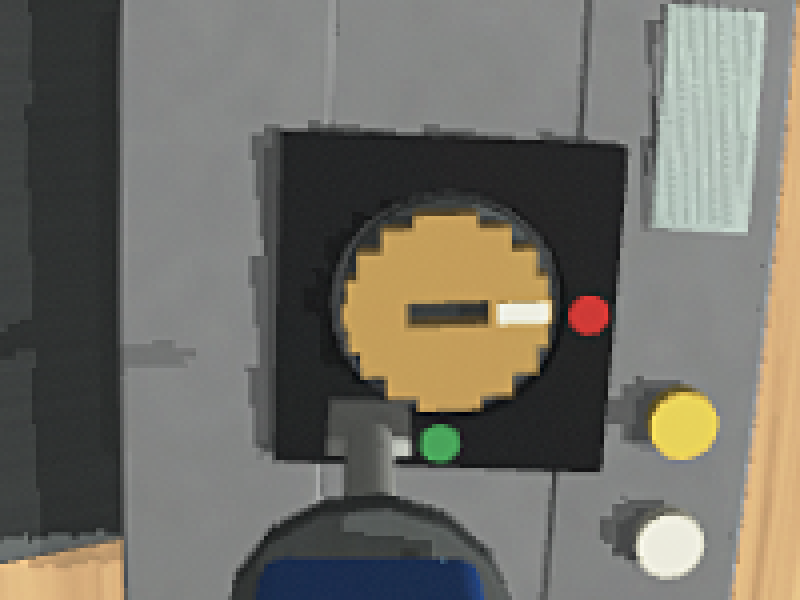

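```bash
cat > vis.py <<'E'
from h import *
import pickle
def vis(o,slotpx,tippx,C=C0):
    ex,ey,n=frame();T=tool(o)
    s=onp('wrist',*slotpx,.010,C,o); q,d=ray('wrist',*tippx,o)
    # tip on tool plane x=.114
    Ti=np.linalg.inv(T); ql=Ti@np.append(q,1);dl=T[:3,:3].T@d; tl=ql[:3]+dl*(.114-ql[0])/dl[0]
    print('slot world',s,'rel C0',[(s-.01*n-C)@v for v in(ex,ey,n)],'slot in tool',(Ti@np.append(s,1))[:3],'tip in tool',tl)
    return s,tl
E
python3 - <<'E'
from vis import *
vis(pickle.load(open('o4.pkl','rb')),(342.2,208.25),(322.25,230))
E
```

```text
slot world [ 0.481  -0.2182  0.1226] rel C0 [np.float64(-0.0001579140052632744), np.float64(-4.428800452381301e-05), np.float64(1.381490471797852e-17)] slot in tool [0.1736 0.0013 0.0167] tip in tool [ 0.114  -0.0001 -0.0008]
```

```bash
cat > go4.py <<'E'
from h import *
import sys
st()
d=float(sys.argv[1]); ex,ey,n=frame(); Rt=insR(PSI,np.radians(90+float(sys.argv[2])))
T=tool(sensors.get_obs()); tip=T[:3,3]+T[:3,:3]@[.114,0,-.0006]-C0
print('tip rel C0 (ex,ey,n) mm',1e3*np.array([tip@ex,tip@ey,tip@n]))
r=Rt.T@T[:3,:3]; print('roll deg now rel90', float(sys.argv[2])+R.from_matrix(r).as_rotvec(degrees=True)[0])
plan(C0-Rt@[d,0,-.0006],Rt,maxd=.037)
E
python3 go4.py .134 -3
```

```text
t 7.48 p [ 0.3695 -0.2146  0.256 ] j [-1.0549 -0.6097  2.3592  0.5618  1.113  -1.2472] F [-0.0388  0.4235 -1.4105] w 0.2904806396186752
[[ 0.5636 -0.0009  0.826 ]
 [-0.0252  0.9995  0.0183]
 [-0.8256 -0.0311  0.5633]]
tip rel C0 (ex,ey,n) mm [-16.924   -1.042   69.3468]
roll deg now rel90 -2.658896310920122
rows 2 ang each [-0.17, -0.34, 0.16] total deg [-0.3411 -0.67    0.3129]
[[0.0246, -0.0, 0.0081], [0.0246, -0.0001, 0.008]]
```

servo_tool(linear=[[0.012,0,0.008],[0.015,0,0.006],[0.01,0,0.001],[0.0,0,0],[0,0,0]], angular=[[-0.2,-0.4,0.2],[-0.1,-0.2,0.1],[0,0,0],[0,0,0],[0,0,0]], gripper=[-1,-1,-1,-1,-1])

```text
time_s: 7.9
ee_pos: [0.4058, -0.2069, 0.2291]
ee_rot: [0.885, -0.015, 0.465, 0.004]
ft_force: [-0.1, -0.6, -1.2]
width: 0.292
```

```bash
python3 go4.py .134 -3
```

```text
t 7.9 p [ 0.4058 -0.2069  0.2291] j [-0.9482 -0.4954  2.3485  0.5796  0.986  -1.2293] F [-0.074  -0.5911 -1.2441] w 0.29176393559988434
[[ 0.5668 -0.022   0.8236]
 [-0.0065  0.9995  0.0311]
 [-0.8238 -0.023   0.5664]]
tip rel C0 (ex,ey,n) mm [-2.4792 10.1091 26.5881]
roll deg now rel90 -3.3857437199224374
rows 1 ang each [0.39, -0.43, -0.76] total deg [ 0.3857 -0.4337 -0.7563]
[[0.0064, -0.0088, 0.0011]]
```

servo_tool(linear=[[0.0,-0.0088,0.0011],[0,0,0],[0,0,0],[0,0,0],[0,0,0]], angular=[[0.3,-0.4,-0.7],[0,0,0],[0,0,0],[0,0,0],[0,0,0]], gripper=[-1,-1,-1,-1,-1])

```text
time_s: 8.32
ee_pos: [0.4081, -0.2133, 0.2306]
ee_rot: [0.887, -0.018, 0.462, 0.0]
ft_force: [-0.4, -0.1, -1.2]
width: 0.298
```

```bash
python3 go4.py .130 -3
```

```text
t 8.32 p [ 0.4081 -0.2133  0.2306] j [-0.9542 -0.4868  2.3432  0.5868  0.9752 -1.2403] F [-0.3813 -0.0895 -1.231 ] w 0.2980373715367167
[[ 0.573  -0.0169  0.8194]
 [-0.0157  0.9994  0.0316]
 [-0.8194 -0.031   0.5723]]
tip rel C0 (ex,ey,n) mm [ 1.2563  2.6978 26.39  ]
roll deg now rel90 -3.4078917894981413
rows 1 ang each [0.41, -0.02, -0.22] total deg [ 0.4079 -0.0156 -0.2155]
[[0.0104, -0.0022, -0.0014]]
```

servo_tool(linear=[[0.004,-0.0022,-0.0013],[0,0,0],[0.004,0,0],[0,0,0],[0,0,0]], angular=[[0.3,0,-0.2],[0,0,0],[0,0,0],[0,0,0],[0,0,0]], gripper=[-1,-1,-1,-1,-1])

```text
time_s: 8.73
ee_pos: [0.4117, -0.2171, 0.2237]
ee_rot: [0.887, -0.016, 0.462, -0.004]
ft_force: [0.1, -0.4, -2.1]
width: 0.295
```

```bash
python3 go4.py .130 -3;  python3 - <<'E'
from h import *
import pickle
o=sensors.get_obs(); im=viewer.grab_frame('wrist'); pickle.dump(o,open('o5.pkl','wb')); save('w5',im)
T=tool(o); tip=T[:3,3]+T[:3,0]*.114; print(proj('wrist',tip,o))
save('w5c',cv2.resize(im[170:270,260:390],None,fx=6,fy=6,interpolation=cv2.INTER_NEAREST))
E
```

```text
t 8.73 p [ 0.4117 -0.2171  0.2237] j [-0.9488 -0.465   2.3441  0.5929  0.9467 -1.2431] F [ 0.0845 -0.397  -2.1038] w 0.2953109092492522
[[ 0.574  -0.0077  0.8188]
 [-0.0224  0.9994  0.0251]
 [-0.8185 -0.0327  0.5735]]
tip rel C0 (ex,ey,n) mm [ 0.55   -1.7322 18.5651]
roll deg now rel90 -3.030608874840898
rows 1 ang each [0.03, 0.05, 0.17] total deg [0.0306 0.0517 0.1666]
[[0.0026, 0.0014, -0.0004]]
[323.3862 229.8303]
```

View pics/w5c.png

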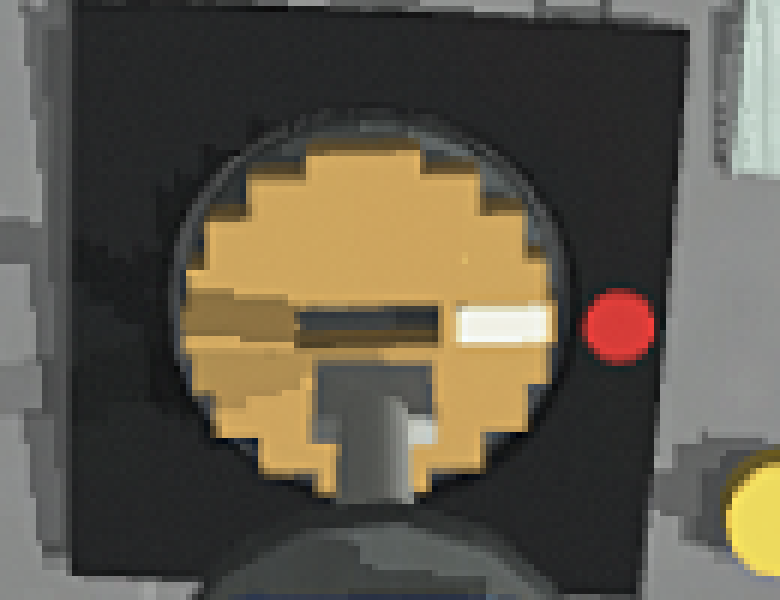

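Run:
```python
from vis import *
s,tl=vis(pickle.load(open('o5.pkl','rb')),(321.3,224.2),(322.3,230.2))
```

```text
slot world [ 0.4808 -0.2182  0.1224] rel C0 [np.float64(-0.00044631149912342436), np.float64(-8.68728855676755e-05), np.float64(1.985470318114069e-17)] slot in tool [ 0.1226  0.0017 -0.0015] tip in tool [ 0.114  -0.0003 -0.0008]
```

servo_tool(linear=[[0.0,0.0016,-0.0005],[0,0,0],[0,0,0],[0,0,0],[0,0,0]], angular=[[0,0,0.1],[0,0,0],[0,0,0],[0,0,0],[0,0,0]], gripper=[-1,-1,-1,-1,-1])

```text
time_s: 9.2
ee_pos: [0.4111, -0.2151, 0.223]
ee_rot: [0.887, -0.016, 0.462, -0.003]
ft_force: [-0.7, -0.1, -0.7]
width: 0.296
```

```bash
python3 go4.py .130 -3
```

```text
t 9.2 p [ 0.4111 -0.2151  0.223 ] j [-0.9478 -0.4682  2.3471  0.5931  0.9488 -1.2422] F [-0.7069 -0.1181 -0.6946] w 0.2955244874719981
[[ 0.5736 -0.009   0.8191]
 [-0.0199  0.9995  0.0249]
 [-0.8189 -0.0306  0.5731]]
tip rel C0 (ex,ey,n) mm [-0.4635  0.5534 18.4246]
roll deg now rel90 -3.025274332625219
rows 1 ang each [0.03, 0.03, 0.02] total deg [0.0253 0.0257 0.0211]
[[0.0024, -0.0006, 0.0005]]
```

servo_tool(linear=[[0.006,-0.0003,0.0003],[0,0,0],[0,0,0],[0,0,0],[0,0,0]], angular=[[0,0,0],[0,0,0],[0,0,0],[0,0,0],[0,0,0]], gripper=[-1,-1,-1,-1,-1])

```text
time_s: 9.62
ee_pos: [0.4152, -0.2156, 0.2178]
ee_rot: [0.887, -0.016, 0.462, -0.003]
ft_force: [0.0, -0.3, -2.3]
width: 0.297
```

```bash
python3 go4.py .130 -3
```

```text
t 9.62 p [ 0.4152 -0.2156  0.2178] j [-0.9378 -0.4494  2.346   0.5978  0.9289 -1.2448] F [ 0.0165 -0.3254 -2.2872] w 0.29715581521846446
[[ 0.5737 -0.0091  0.819 ]
 [-0.0199  0.9995  0.025 ]
 [-0.8188 -0.0306  0.5732]]
tip rel C0 (ex,ey,n) mm [-0.0264  0.2135 11.7232]
roll deg now rel90 -3.0266890551821652
rows 1 ang each [0.03, 0.03, 0.02] total deg [0.0267 0.0298 0.0218]
[[-0.0043, -0.0003, 0.0001]]
```

```bash
python3 - <<'E'
from h import *
import pickle
o=sensors.get_obs(); im=viewer.grab_frame('wrist'); pickle.dump(o,open('o6.pkl','wb')); save('w6',im)
save('w6c',cv2.resize(im[190:260,280:370],None,fx=8,fy=8,interpolation=cv2.INTER_NEAREST))
E
```

```text
(no output)
```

View pics/w6c.png

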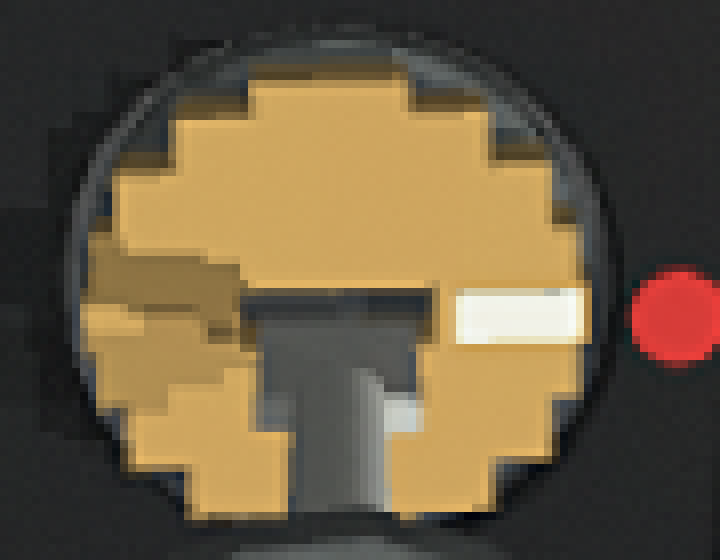

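servo_tool(linear=[[0.0,0.001,0],[0,0,0],[0,0,0],[0,0,0],[0,0,0]], angular=[[0,0,0],[0,0,0],[0,0,0],[0,0,0],[0,0,0]], gripper=[-1,-1,-1,-1,-1])

```text
time_s: 10.08
ee_pos: [0.4152, -0.2145, 0.2179]
ee_rot: [0.887, -0.016, 0.462, -0.003]
ft_force: [-0.5, 0.2, -2.1]
width: 0.289
```

```bash
python3 go4.py .130 -3
python3 - <<'E'
from h import *
import pickle
o=sensors.get_obs(); im=viewer.grab_frame('wrist'); pickle.dump(o,open('o6.pkl','wb')); save('w7',im)
save('w7c',cv2.resize(im[190:260,280:370],None,fx=8,fy=8,interpolation=cv2.INTER_NEAREST))
E
```

```text
t 10.08 p [ 0.4152 -0.2145  0.2179] j [-0.9358 -0.4522  2.3475  0.5968  0.9286 -1.2422] F [-0.4936  0.1747 -2.0553] w 0.2894977708634786
[[ 0.5738 -0.009   0.8189]
 [-0.0201  0.9995  0.0251]
 [-0.8187 -0.0309  0.5734]]
tip rel C0 (ex,ey,n) mm [ 0.0364  1.2365 11.8838]
roll deg now rel90 -3.0341004598941685
rows 1 ang each [0.03, 0.04, 0.04] total deg [0.0341 0.0414 0.0375]
[[-0.0041, -0.0013, -0.0]]
```

View pics/w7c.png

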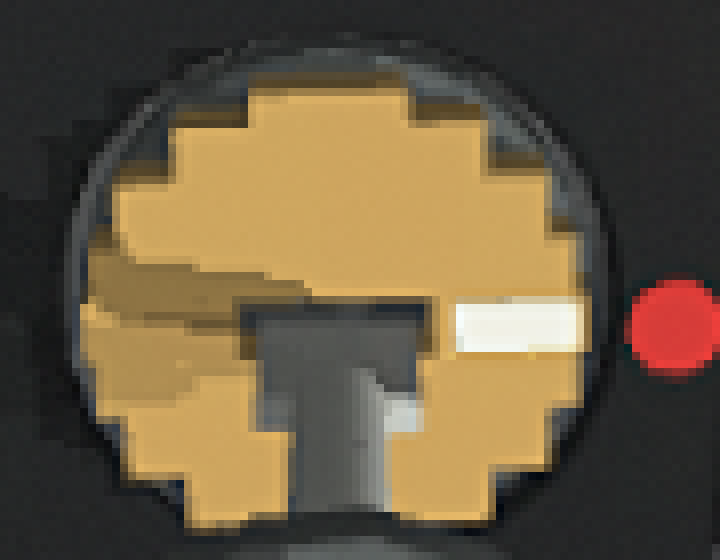

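servo_tool(linear=[[0.005,0.0002,0],[0,0,0],[0,0,0],[0,0,0],[0,0,0]], angular=[[0,0,0],[0,0,0],[0,0,0],[0,0,0],[0,0,0]], gripper=[-1,-1,-1,-1,-1])

```text
time_s: 10.55
ee_pos: [0.4184, -0.2144, 0.2132]
ee_rot: [0.887, -0.016, 0.462, -0.003]
ft_force: [-0.3, 0.4, -1.2]
width: 0.293
```

```bash
python3 go4.py .130 -3
```

```text
t 10.55 p [ 0.4184 -0.2144  0.2132] j [-0.9274 -0.4376  2.3477  0.6008  0.912  -1.2442] F [-0.3014  0.4282 -1.1682] w 0.2927346911637695
[[ 0.5737 -0.009   0.819 ]
 [-0.02    0.9995  0.025 ]
 [-0.8188 -0.0307  0.5732]]
tip rel C0 (ex,ey,n) mm [-0.0707  1.5041  6.2293]
roll deg now rel90 -3.028103526226081
rows 1 ang each [0.03, 0.03, 0.03] total deg [0.0281 0.0328 0.0287]
[[-0.0098, -0.0016, 0.0001]]
```

servo_tool(linear=[[0.004,0,0],[0.003,0,0],[0,0,0],[0,0,0],[0,0,0]], angular=[[0,0,0],[0,0,0],[0,0,0],[0,0,0],[0,0,0]], gripper=[-1,-1,-1,-1,-1])

```text
time_s: 10.97
ee_pos: [0.4228, -0.2151, 0.2085]
ee_rot: [0.887, -0.017, 0.462, -0.003]
ft_force: [-5.0, 1.0, 2.8]
width: 0.295
```

```bash
python3 go4.py .130 -3
```

```text
t 10.97 p [ 0.4228 -0.2151  0.2085] j [-0.9171 -0.4181  2.3447  0.6045  0.8928 -1.2481] F [-4.9768  1.04    2.7919] w 0.2946623619124365
[[ 0.5732 -0.011   0.8193]
 [-0.0203  0.9994  0.0277]
 [-0.8192 -0.0325  0.5727]]
tip rel C0 (ex,ey,n) mm [ 0.7563  0.8661 -0.1885]
roll deg now rel90 -3.182980898727493
rows 1 ang each [0.18, -0.0, 0.05] total deg [ 0.183  -0.002   0.0481]
[[-0.0162, -0.0009, -0.0008]]
```

servo_tool(linear=[[0.003,0,0],[0.003,0,0],[0.001,0,0],[0.0005,0,0],[0.0005,0,0]], angular=[[0,0,0],[0,0,0],[0,0,0],[0,0,0],[0,0,0]], gripper=[-1,-1,-1,-1,-1])

```text
time_s: 11.38
ee_pos: [0.4265, -0.2155, 0.2041]
ee_rot: [0.886, -0.019, 0.463, -0.001]
ft_force: [-8.3, 1.7, 6.0]
width: 0.297
```

```bash
python3 go4.py .130 -3
```

```text
t 11.38 p [ 0.4265 -0.2155  0.2041] j [-0.9073 -0.3994  2.3403  0.6049  0.8783 -1.2528] F [-8.322   1.6616  6.0498] w 0.2972999293964083
[[ 0.5703 -0.017   0.8212]
 [-0.0189  0.9992  0.0338]
 [-0.8212 -0.0348  0.5696]]
tip rel C0 (ex,ey,n) mm [ 0.8765  0.7673 -5.9422]
roll deg now rel90 -3.5381325637314998
rows 1 ang each [0.54, -0.2, -0.04] total deg [ 0.5381 -0.2013 -0.041 ]
[[-0.0219, -0.0006, -0.0014]]
```

servo_tool(linear=[[0.0007,0,0.0002],[0.0007,0,0.0002],[0.0007,0,0.0002],[0.0007,0,0.0002],[0.0007,0,0.0002]], angular=[[4,0,0],[5,0,0],[5,0,0],[5,0,0],[5,0,0]], gripper=[-1,-1,-1,-1,-1])

```text
time_s: 11.8
ee_pos: [0.4279, -0.2156, 0.205]
ee_rot: [0.869, 0.17, 0.455, -0.098]
ft_force: [-10.8, 1.0, 7.0]
width: 0.292
```

```bash
python3 go4.py .1085 20
```

```text
t 11.8 p [ 0.4279 -0.2156  0.205 ] j [-0.9028 -0.394   2.3333  0.5983  0.8818 -0.8164] F [-10.776    1.0356   7.0211] w 0.291550421384841
[[ 0.5664  0.3247  0.7575]
 [-0.0159  0.9233 -0.3839]
 [-0.824   0.2054  0.528 ]]
tip rel C0 (ex,ey,n) mm [ 1.9887  1.3338 -5.9894]
roll deg now rel90 20.972077017823995
rows 1 ang each [-0.97, -0.52, -0.01] total deg [-0.9721 -0.5246 -0.0088]
[[-0.0005, -0.0019, -0.0024]]
```

servo_tool(linear=[[0.0005,-0.0003,-0.0006],[0.0005,-0.0003,-0.0004],[0.0005,-0.0002,-0.0002],[0.0005,-0.0002,0],[0.0005,-0.0002,0]], angular=[[5,0.2,0],[5,0,0],[5,0,0],[5,0,0],[5,0,0]], gripper=[-1,-1,-1,-1,-1])

```text
time_s: 12.22
ee_pos: [0.4279, -0.2166, 0.2057]
ee_rot: [0.807, 0.36, 0.423, -0.197]
ft_force: [-7.6, 1.0, 5.5]
width: 0.295
```

```bash
python3 go4.py .1085 45
```

```text
t 12.22 p [ 0.4279 -0.2166  0.2057] j [-0.904  -0.3908  2.3286  0.5947  0.8868 -0.362 ] F [-7.5586  0.9646  5.5212] w 0.2947263125242426
[[ 0.5635  0.6239  0.5415]
 [-0.0139  0.6626 -0.7489]
 [-0.826   0.4145  0.3821]]
tip rel C0 (ex,ey,n) mm [ 2.1696  0.7066 -5.3851]
roll deg now rel90 46.892594105753005
rows 1 ang each [-1.89, -0.69, 0.29] total deg [-1.8926 -0.6937  0.2853]
[[0.0001, -0.0026, -0.0023]]
```

servo_tool(linear=[[0.0008,-0.0003,-0.0003],[0.0008,-0.0003,-0.0002],[0.0007,-0.0003,0],[0.0007,-0.0002,0],[0.0007,-0.0002,0]], angular=[[5,0.1,0],[5,0,0.1],[5,0,0],[5,0,0],[5,0,0]], gripper=[-1,-1,-1,-1,-1])

```text
time_s: 12.63
ee_pos: [0.4282, -0.2178, 0.2053]
ee_rot: [0.706, 0.532, 0.37, -0.287]
ft_force: [-9.4, 1.4, 7.5]
width: 0.295
```

```bash
python3 go4.py .1085 70
```

```text
t 12.63 p [ 0.4282 -0.2178  0.2053] j [-0.9057 -0.3852  2.3252  0.5956  0.8885  0.0863] F [-9.4195  1.4157  7.5497] w 0.29467445192753083
[[ 0.5624  0.798   0.2166]
 [-0.0116  0.2696 -0.9629]
 [-0.8268  0.5391  0.1609]]
tip rel C0 (ex,ey,n) mm [ 2.3499 -0.0103 -5.9707]
roll deg now rel90 72.75155209683415
rows 1 ang each [-2.75, -0.66, 0.59] total deg [-2.7516 -0.6565  0.5919]
[[-0.0004, -0.0034, -0.002]]
```

servo_tool(linear=[[0.0006,-0.0003,0],[0.0006,-0.0003,0],[0.0006,-0.0002,0],[0.0006,-0.0002,0],[0.0006,-0.0002,0]], angular=[[5,0,0],[5,0,0],[5,0,0],[4,0,0],[3,0,0]], gripper=[-1,-1,-1,-1,-1])

```text
time_s: 13.05
ee_pos: [0.428, -0.2185, 0.2052]
ee_rot: [0.586, 0.66, 0.307, -0.355]
ft_force: [-7.4, 2.0, 6.5]
width: 0.292
```

```bash
python3 go4.py .1085 95
python3 - <<'E'
from h import *
import pickle
print(sensors.get_obs()['ft_torque'])
o=sensors.get_obs(); im=viewer.grab_frame('wrist'); save('w8',im)
save('w8c',cv2.resize(im[160:270,250:400],None,fx=5,fy=5,interpolation=cv2.INTER_NEAREST))
E
```

```text
t 13.05 p [ 0.428  -0.2185  0.2052] j [-0.9062 -0.3828  2.3229  0.5926  0.8903  0.4853] F [-7.4282  2.0479  6.4961] w 0.29225558310526806
[[ 0.56    0.8213 -0.109 ]
 [-0.0109 -0.1242 -0.9922]
 [-0.8284  0.5569 -0.0606]]
tip rel C0 (ex,ey,n) mm [ 2.0531 -0.6444 -5.952 ]
roll deg now rel90 95.52743182527813
rows 1 ang each [-0.53, -0.38, 0.97] total deg [-0.5274 -0.378   0.9746]
[[-0.0004, -0.004, -0.0012]]
[0.3021 1.0967 0.2758]
```

View pics/w8c.png

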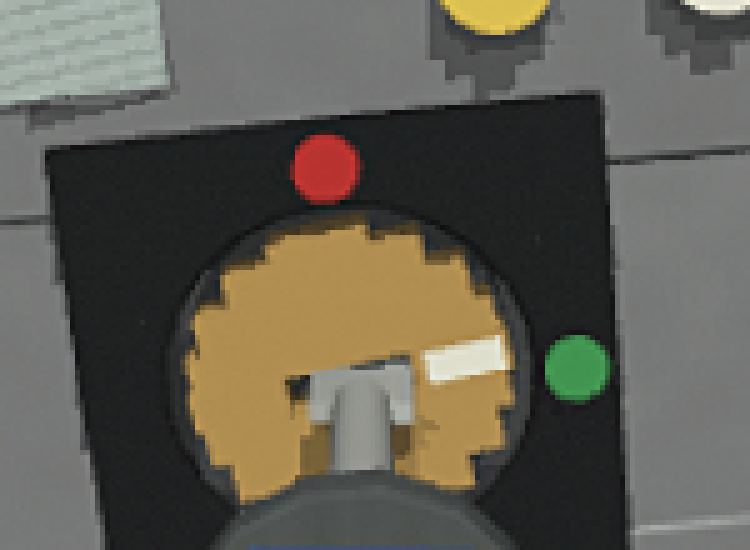

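servo_tool(linear=[[0.0005,-0.0002,0],[0.0005,-0.0002,0],[0.0005,0,0],[0.0005,0,0],[0.0005,0,0]], angular=[[3,0,0],[3,0,0],[0,0,0],[0,0,0],[0,0,0]], gripper=[-1,-1,-1,-1,-1])

```text
time_s: 13.52
ee_pos: [0.4281, -0.2187, 0.2054]
ee_rot: [0.55, 0.69, 0.289, -0.371]
ft_force: [-7.8, 1.1, 6.2]
width: 0.294
```

```bash
python3 go4.py .1085 95
python3 - <<'E'
from h import *
import pickle
print(sensors.get_obs()['ft_torque'])
o=sensors.get_obs(); im=viewer.grab_frame('wrist'); save('w9',im)
save('w9c',cv2.resize(im[160:270,250:400],None,fx=5,fy=5,interpolation=cv2.INTER_NEAREST))
E
```

```text
t 13.52 p [ 0.4281 -0.2187  0.2054] j [-0.9052 -0.3808  2.3201  0.5886  0.8925  0.5945] F [-7.7704  1.1303  6.1507] w 0.29441378533921747
[[ 0.5574  0.8071 -0.1948]
 [-0.0099 -0.2281 -0.9736]
 [-0.8302  0.5446 -0.1192]]
tip rel C0 (ex,ey,n) mm [ 1.8963 -0.7782 -5.8298]
roll deg now rel90 101.5762955687585
rows 1 ang each [-6.58, -0.35, 1.18] total deg [-6.5763 -0.3524  1.1835]
[[-0.0003, -0.0043, -0.001]]
[0.2632 1.0275 0.2167]
```

View pics/w9c.png

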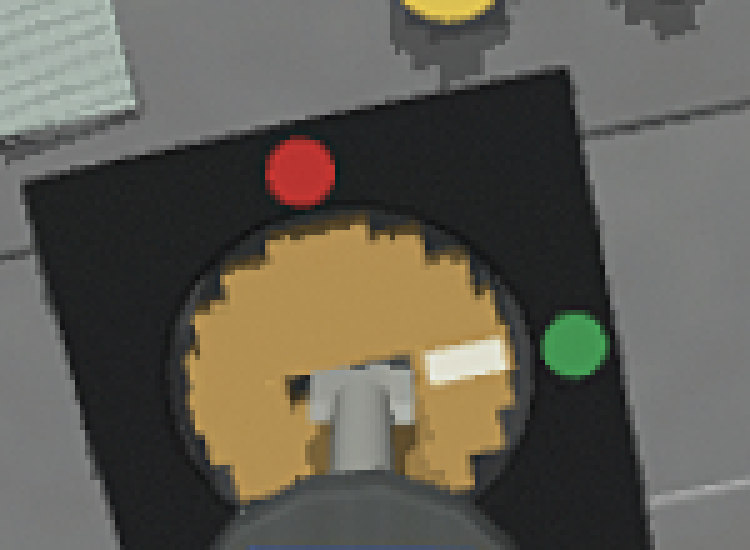

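servo_tool(linear=[[-0.001,0,0],[-0.003,0,0],[-0.006,0,0],[-0.01,0,0],[-0.015,0,0]], angular=[[-3,0,0],[-2,0,0],[0,0,0],[0,0,0],[0,0,0]], gripper=[-1,-1,-1,-1,-1])

```text
time_s: 13.98
ee_pos: [0.4075, -0.2171, 0.2334]
ee_rot: [0.579, 0.665, 0.307, -0.358]
ft_force: [0.6, 0.2, -2.5]
width: 0.293
```

```bash
python3 go4.py .150 95
```

```text
t 13.98 p [ 0.4075 -0.2171  0.2334] j [-0.9539 -0.469   2.3198  0.5645  0.9967  0.5187] F [ 0.585   0.1771 -2.4925] w 0.29343818619038536
[[ 0.555   0.8231 -0.1207]
 [-0.006  -0.1412 -0.99  ]
 [-0.8318  0.5501 -0.0734]]
tip rel C0 (ex,ey,n) mm [ 0.664   0.5513 29.0108]
roll deg now rel90 96.50297835569339
rows 1 ang each [-1.5, -0.6, 1.36] total deg [-1.503  -0.6032  1.363 ]
[[-0.007, -0.0035, -0.0006]]
```

Tip is 29 mm off the panel. I'll back off more and look.

servo_tool(linear=[[-0.015,0,0],[-0.015,0,0],[-0.005,0,0],[0,0,0],[0,0,0]], angular=[[-5,0,0],[-6,0,0],[-6,0,0],[-6,0,0],[-4,0,0]], gripper=[-1,-1,-1,-1,-1])

```text
time_s: 14.4
ee_pos: [0.387, -0.2176, 0.2662]
ee_rot: [0.724, 0.506, 0.381, -0.274]
ft_force: [0.0, -0.3, -1.9]
width: 0.294
```

```bash
python3 go4.py .184 68
python3 - <<'E'
from h import *
import pickle
o=sensors.get_obs(); im=viewer.grab_frame('wrist'); save('w10',im); pickle.dump(o,open('o10.pkl','wb'))
save('w10c',cv2.resize(im[150:270,250:400],None,fx=5,fy=5,interpolation=cv2.INTER_NEAREST))
E
```

```text
t 14.4 p [ 0.387  -0.2176  0.2662] j [-1.0114 -0.5583  2.3109  0.5519  1.103   0.0358] F [ 0.0445 -0.309  -1.8908] w 0.29412599116950267
[[ 0.5591  0.7824  0.2745]
 [-0.011   0.338  -0.9411]
 [-0.829   0.5231  0.1976]]
tip rel C0 (ex,ey,n) mm [ 3.0112 -1.2465 67.6038]
roll deg now rel90 68.63003934487485
rows 1 ang each [-0.63, -0.8, 0.76] total deg [-0.63   -0.7959  0.762 ]
[[-0.0023, -0.0039, -0.0039]]
```

View pics/w10c.png

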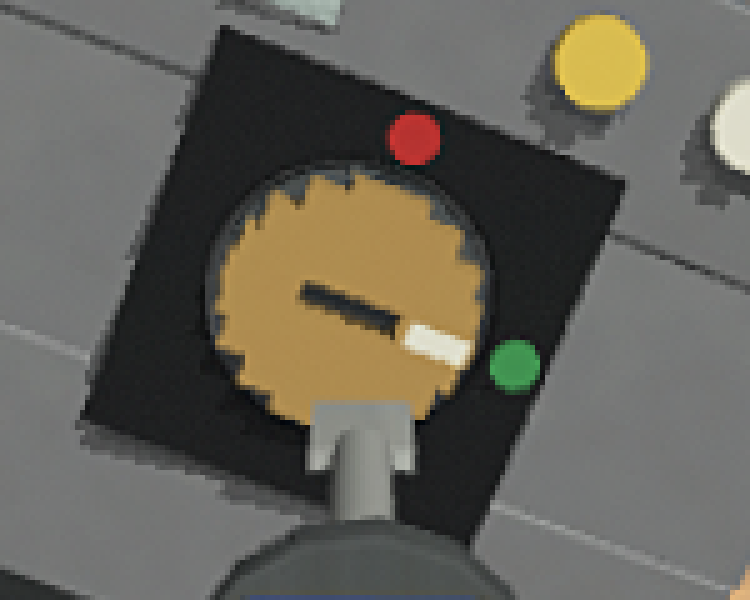

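```bash
python3 - <<'E'
from vis import *
o=pickle.load(open('o10.pkl','rb'));ex,ey,n=frame()
for h in(.010,.002):
    s=onp('wrist',250+351/5,150+311/5,h,C0,o)-C0; print(h,s@ex*1e3,s@ey*1e3)
# bezel centre
b=[onp('wrist',250+x/5,150+y/5,.004,C0,o)-C0 for x,y in[(222,28),(626,183)]]
print([(q@ex*1e3,q@ey*1e3) for q in b])
os=pickle.load(open('oseat.pkl','rb'));print(os['ee_pos'],tool(os)[:3,:3])
E
cat > go5.py <<'E'
from h import *
import sys,pickle
st()
os=pickle.load(open('oseat.pkl','rb')); Rt=down(float(sys.argv[2]) if len(sys.argv)>2 else -.0245)
p=os['ee_pos'].copy(); p[2]=float(sys.argv[1])
plan(p,Rt,maxd=.037)
E
python3 go5.py .28
```

```text
0.01 -0.7475196593498175 -0.8627687113450627
0.002 -2.835346467170206 -1.528199687391192
[(np.float64(36.75306554926392), np.float64(37.67245309721905)), (np.float64(37.275957211531576), np.float64(-37.707359713125165))]
[0.5839 0.2018 0.1241] [[ 0.0068  0.0243  0.9997]
 [ 0.0019  0.9997 -0.0243]
 [-1.      0.0021  0.0068]]
t 14.45 p [ 0.387  -0.2176  0.2662] j [-1.0112 -0.5581  2.3109  0.5519  1.1029  0.0345] F [ 0.9085 -0.5576 -1.8523] w 0.29812065377890373
[[ 0.5591  0.782   0.2756]
 [-0.011   0.3394 -0.9406]
 [-0.8291  0.5228  0.1983]]
rows 13 ang each [-5.14, 2.28, -1.58] total deg [-66.813   29.6469 -20.5714]
[[0.0072, 0.0233, -0.026], [0.0075, 0.0258, -0.0235], [0.0077, 0.028, -0.0207], [0.0076, 0.0299, -0.0178], [0.0074, 0.0316, -0.0148]]
[[0.0071, 0.033, -0.0116], [0.0065, 0.034, -0.0083], [0.0059, 0.0348, -0.005], [0.005, 0.0353, -0.0016], [0.004, 0.0354, 0.0017]]
[[0.0029, 0.0352, 0.005], [0.0017, 0.0346, 0.0083], [0.0004, 0.0338, 0.0114]]
```

servo_tool(linear=[[0.003,0.0233,-0.026],[0.005,0.0258,-0.0235],[0.006,0.028,-0.0207],[0.0076,0.0299,-0.0178],[0.0074,0.0316,-0.0148]], angular=[[-5.14,2.28,-1.58],[-5.14,2.28,-1.58],[-5.14,2.28,-1.58],[-5.14,2.28,-1.58],[-5.14,2.28,-1.58]], gripper=[-1,-1,-1,-1,-1])

```text
time_s: 14.87
ee_pos: [0.4577, -0.0612, 0.2773]
ee_rot: [0.753, 0.334, 0.534, -0.19]
ft_force: [0.5, -1.0, -1.4]
width: 0.29
```

```bash
python3 go5.py .28
```

```text
t 14.87 p [ 0.4577 -0.0612  0.2773] j [-0.4287 -0.4317  2.1568  0.2378  1.1195  0.2722] F [ 0.4674 -0.974  -1.3926] w 0.2899042246298127
[[ 0.3579  0.6427  0.6774]
 [ 0.0696  0.7051 -0.7057]
 [-0.9312  0.2997  0.2076]]
rows 8 ang each [-5.3, 2.27, -1.52] total deg [-42.3709  18.1748 -12.1873]
[[0.0076, 0.0334, -0.0124], [0.0071, 0.0346, -0.009], [0.0065, 0.0355, -0.0055], [0.0057, 0.036, -0.0019], [0.0047, 0.0361, 0.0016]]
[[0.0036, 0.0359, 0.0051], [0.0024, 0.0354, 0.0085], [0.0011, 0.0345, 0.0118]]
```

servo_tool(linear=[[0.006,0.0334,-0.0124],[0.006,0.0346,-0.009],[0.0055,0.0355,-0.0055],[0.005,0.036,-0.0019],[0.0044,0.0361,0.0016]], angular=[[-5.3,2.27,-1.5],[-5.3,2.27,-1.5],[-5.3,2.27,-1.5],[-5.3,2.27,-1.5],[-5.3,2.27,-1.5]], gripper=[-1,-1,-1,-1,-1])

```text
time_s: 15.28
ee_pos: [0.5373, 0.1142, 0.2838]
ee_rot: [0.739, 0.129, 0.657, -0.075]
ft_force: [0.6, -0.7, -0.3]
width: 0.295
```

```bash
python3 go5.py .28
```

```text
t 15.28 p [0.5373 0.1142 0.2838] j [ 0.0521 -0.0737  1.8284  0.0555  1.2588  0.3292] F [ 0.6041 -0.745  -0.2741] w 0.29536675782786426
[[ 0.1251  0.2808  0.9516]
 [ 0.0594  0.9553 -0.2897]
 [-0.9904  0.0928  0.1028]]
rows 3 ang each [-5.08, 2.2, -1.51] total deg [-15.2296   6.5854  -4.5155]
[[0.0049, 0.0321, 0.0062], [0.0038, 0.0315, 0.0092], [0.0026, 0.0307, 0.012]]
```

servo_tool(linear=[[0.0035,0.0315,0.0062],[0.003,0.028,0.009],[0.0015,0.016,0.009],[0,0.005,0.003],[0,0,0]], angular=[[-5,2.2,-1.5],[-5,2.1,-1.4],[-3.6,1.5,-1],[0,0,0],[0,0,0]], gripper=[-1,-1,-1,-1,-1])

```text
time_s: 15.7
ee_pos: [0.5854, 0.2039, 0.2788]
ee_rot: [0.71, 0.02, 0.704, -0.009]
ft_force: [-0.2, -0.5, -1.4]
width: 0.293
```

```bash
python3 go5.py .26
```

```text
t 15.7 p [0.5854 0.2039 0.2788] j [0.2157 0.1643 1.5852 0.0131 1.3814 0.2541] F [-0.1584 -0.53   -1.4491] w 0.29258223217976914
[[ 0.0077  0.0408  0.9991]
 [ 0.0148  0.9991 -0.0409]
 [-0.9999  0.0151  0.0071]]
rows 1 ang each [-0.94, 0.41, -0.86] total deg [-0.9368  0.4128 -0.8623]
[[0.0187, -0.0025, -0.0016]]
```

servo_tool(linear=[[0.01,-0.0023,-0.0014],[0,0,0],[0,0,0],[0,0,0],[0,0,0]], angular=[[-0.9,0.4,-0.8],[0,0,0],[0,0,0],[0,0,0],[0,0,0]], gripper=[-1,-1,-1,-1,-1])

```text
time_s: 16.12
ee_pos: [0.5805, 0.1972, 0.2657]
ee_rot: [0.705, 0.012, 0.709, -0.012]
ft_force: [0.7, 0.5, -1.8]
width: 0.294
```

```bash
python3 go5.py .245
python3 - <<'E'
from h import *
import pickle
o=sensors.get_obs(); im=viewer.grab_frame('wrist'); save('w11',im); pickle.dump(o,open('o11.pkl','wb'))
save('w11c',cv2.resize(im[150:270,250:400],None,fx=5,fy=5,interpolation=cv2.INTER_NEAREST))
E
```

```text
t 16.12 p [0.5805 0.1972 0.2657] j [ 0.2132  0.1691  1.604  -0.0002  1.373   0.2471] F [ 0.7262  0.5157 -1.7667] w 0.29419923463993786
[[-0.0043  0.0338  0.9994]
 [-0.0012  0.9994 -0.0338]
 [-1.     -0.0013 -0.0043]]
rows 1 ang each [-0.54, -0.25, 0.07] total deg [-0.5356 -0.2467  0.0738]
[[0.0207, 0.0047, 0.0033]]
```

View pics/w11c.png

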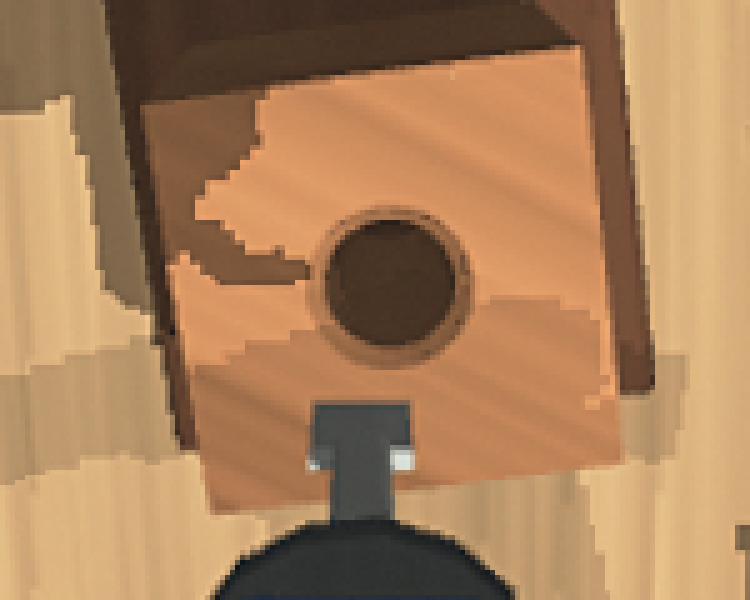

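Run:
```python
from h import *
import pickle
print(onz('wrist',328.2,207.2,.1,pickle.load(open('o11.pkl','rb'))))
```

```text
[0.5845 0.2012 0.1   ]
```

servo_tool(linear=[[0.01,0.0045,0.0032],[0,0,0],[0,0,0],[0,0,0],[0,0,0]], angular=[[-0.5,-0.2,0],[0,0,0],[0,0,0],[0,0,0],[0,0,0]], gripper=[-1,-1,-1,-1,-1])

```text
time_s: 16.58
ee_pos: [0.5842, 0.2005, 0.256]
ee_rot: [0.708, 0.009, 0.706, -0.01]
ft_force: [0.0, 1.0, -0.7]
width: 0.299
```

```bash
python3 go5.py .245
```

```text
t 16.58 p [0.5842 0.2005 0.256 ] j [ 0.2176  0.1818  1.6076 -0.0012  1.3507  0.2449] F [ 0.0152  1.0249 -0.7032] w 0.29853366089545286
[[ 0.0017  0.027   0.9996]
 [-0.0008  0.9996 -0.027 ]
 [-1.     -0.0008  0.0017]]
rows 1 ang each [-0.14, 0.1, 0.05] total deg [-0.1447  0.0959  0.0455]
[[0.011, 0.0013, -0.0004]]
```

servo_tool(linear=[[0.012,0.001,0],[0.015,0,0],[0.02,0,0],[0.012,0,0],[0,0,0]], angular=[[0,0,0],[0,0,0],[0,0,0],[0,0,0],[0,0,0]], gripper=[-1,-1,-1,-1,-1])

```text
time_s: 17.0
ee_pos: [0.5865, 0.2028, 0.1975]
ee_rot: [0.71, 0.01, 0.704, -0.009]
ft_force: [-0.9, -1.1, -2.0]
width: 0.295
```

```bash
python3 go5.py .124
```

```text
t 17.0 p [0.5865 0.2028 0.1975] j [ 0.2202  0.2321  1.6607 -0.0006  1.2408  0.247 ] F [-0.9342 -1.0813 -1.9835] w 0.2954416567613179
[[ 0.0079  0.0266  0.9996]
 [ 0.0012  0.9996 -0.0266]
 [-1.      0.0014  0.0079]]
rows 2 ang each [-0.06, 0.23, -0.04] total deg [-0.1207  0.4526 -0.0817]
[[0.0367, -0.0006, -0.0016], [0.0367, -0.0006, -0.0014]]
```

servo_tool(linear=[[0.015,-0.0008,-0.0016],[0.015,0,-0.0008],[0.015,0,-0.0002],[0.006,0,0],[0,0,0]], angular=[[0,0.3,0],[0,0.1,0],[0,0,0],[0,0,0],[0,0,0]], gripper=[-1,-1,-1,-1,-1])

```text
time_s: 17.42
ee_pos: [0.584, 0.2022, 0.1412]
ee_rot: [0.708, 0.01, 0.707, -0.009]
ft_force: [0.5, 0.1, -1.6]
width: 0.294
```

```bash
python3 go5.py .124
```

```text
t 17.42 p [0.584  0.2022 0.1412] j [0.2193 0.2896 1.7028 0.0012 1.1475 0.245 ] F [ 0.5387  0.0752 -1.6082] w 0.29357145346034813
[[ 0.0013  0.0262  0.9997]
 [ 0.0014  0.9997 -0.0262]
 [-1.      0.0015  0.0013]]
rows 1 ang each [-0.1, 0.07, -0.08] total deg [-0.0963  0.0749 -0.0837]
[[0.0172, -0.0005, -0.0001]]
```

servo_tool(linear=[[0.01,0,0],[0.004,0,0],[0.002,0,0],[0,0,0],[0,0,0]], angular=[[0,0,0],[0,0,0],[0,0,0],[0,0,0],[0,0,0]], gripper=[-1,-1,-1,-1,-1])

```text
time_s: 17.83
ee_pos: [0.5855, 0.2025, 0.1248]
ee_rot: [0.709, 0.01, 0.706, -0.009]
ft_force: [-0.8, -0.1, -1.9]
width: 0.295
```

```bash
python3 go5.py .124
```

```text
t 17.83 p [0.5855 0.2025 0.1248] j [0.2193 0.3101 1.7107 0.0012 1.1161 0.2449] F [-0.8146 -0.0691 -1.8752] w 0.2945482661921352
[[ 0.0043  0.0262  0.9996]
 [ 0.002   0.9997 -0.0262]
 [-1.      0.0022  0.0043]]
rows 1 ang each [-0.1, 0.25, -0.12] total deg [-0.0954  0.2451 -0.1231]
[[0.0008, -0.0008, -0.0016]]
```

Not yet bearing; nudge down until the flange loads the block.

servo_tool(linear=[[0.0015,-0.0006,-0.0015],[0,0,0],[0,0,0],[0,0,0],[0,0,0]], angular=[[0,0.2,0],[0,0,0],[0,0,0],[0,0,0],[0,0,0]], gripper=[-1,-1,-1,-1,-1])

```text
time_s: 18.25
ee_pos: [0.5854, 0.2023, 0.1256]
ee_rot: [0.709, 0.01, 0.705, -0.008]
ft_force: [0.4, -0.4, -1.7]
width: 0.295
```

```bash
python3 go5.py .124
```

```text
t 18.25 p [0.5854 0.2023 0.1256] j [0.2184 0.3085 1.7113 0.0022 1.1168 0.2436] F [ 0.3983 -0.4469 -1.6587] w 0.2953850684934311
[[ 0.0045  0.0262  0.9996]
 [ 0.003   0.9997 -0.0262]
 [-1.      0.0031  0.0044]]
rows 1 ang each [-0.1, 0.25, -0.18] total deg [-0.0955  0.2548 -0.1791]
[[0.0016, -0.0005, -0.0015]]
```

servo_tool(linear=[[0.002,0,-0.0015],[0.0015,0,0],[0.001,0,0],[0.001,0,0],[0,0,0]], angular=[[0,0.2,0],[0,0,0],[0,0,0],[0,0,0],[0,0,0]], gripper=[-1,-1,-1,-1,-1])

```text
time_s: 18.67
ee_pos: [0.5846, 0.2025, 0.1241]
ee_rot: [0.708, 0.01, 0.706, -0.008]
ft_force: [0.7, 0.1, -2.0]
width: 0.294
```

```bash
python3 go5.py .124
```

```text
t 18.67 p [0.5846 0.2025 0.1241] j [0.2188 0.3104 1.7119 0.0029 1.1168 0.2434] F [ 0.672   0.1163 -1.978 ] w 0.2944691766480681
[[ 0.0018  0.0259  0.9997]
 [ 0.0031  0.9997 -0.0259]
 [-1.      0.0032  0.0018]]
rows 1 ang each [-0.08, 0.1, -0.18] total deg [-0.0801  0.1007 -0.1813]
[[0.0001, -0.0008, -0.0007]]
```

servo_tool(linear=[[0.0015,-0.0005,-0.0006],[0.0015,0,0],[0.0015,0,0],[0.001,0,0],[0,0,0]], angular=[[0,0.1,0],[0,0,0],[0,0,0],[0,0,0],[0,0,0]], gripper=[-1,-1,-1,-1,-1])

```text
time_s: 19.08
ee_pos: [0.5847, 0.2026, 0.1241]
ee_rot: [0.707, 0.01, 0.707, -0.008]
ft_force: [0.1, -0.7, -2.0]
width: 0.296
```

```bash
python3 go5.py .124
```

```text
t 19.08 p [0.5847 0.2026 0.1241] j [0.2185 0.3113 1.7108 0.0036 1.118  0.2425] F [ 0.0928 -0.7473 -2.0134] w 0.29623394649570783
[[ 0.0007  0.0256  0.9997]
 [ 0.0035  0.9997 -0.0256]
 [-1.      0.0035  0.0006]]
rows 1 ang each [-0.06, 0.04, -0.2] total deg [-0.063   0.0369 -0.2019]
[[0.0001, -0.0008, -0.0008]]
```

servo_tool(linear=[[0,0,0],[0,0,0],[0,0,0],[0,0,0],[0,0,0]], angular=[[0,0,0],[0,0,0],[0,0,0],[0,0,0],[0,0,0]], gripper=[0.2,1,1,1,1])

```text
time_s: 19.5
ee_pos: [0.5851, 0.2026, 0.1223]
ee_rot: [0.708, 0.011, 0.706, -0.008]
ft_force: [0.6, -0.5, 0.8]
width: 0.973
```

servo_tool(linear=[[0,0,0],[-0.005,0,0],[-0.015,0,0],[-0.02,0,0],[-0.03,0,0]], angular=[[0,0,0],[0,0,0],[0,0,0],[0,0,0],[0,0,0]], gripper=[1,1,1,1,1])

```text
time_s: 19.92
ee_pos: [0.5788, 0.2009, 0.185]
ee_rot: [0.701, 0.009, 0.713, -0.009]
ft_force: [0.7, 0.9, -0.2]
width: 0.997
```

```bash
python3 go5.py .29
```

```text
t 19.92 p [0.5788 0.2009 0.185 ] j [0.2178 0.2425 1.6727 0.0038 1.2423 0.2425] F [ 0.6925  0.8565 -0.2426] w 0.9973430385219071
[[-0.0164  0.0259  0.9995]
 [ 0.      0.9997 -0.0259]
 [-0.9999 -0.0004 -0.0164]]
rows 3 ang each [-0.03, -0.31, 0.01] total deg [-0.0816 -0.9387  0.021 ]
[[-0.035, 0.0003, 0.0011], [-0.035, 0.0003, 0.0013], [-0.035, 0.0003, 0.0015]]
```

servo_tool(linear=[[-0.035,0,0.001],[-0.035,0,0.001],[-0.03,0,0.001],[0,0,0],[0,0,0]], angular=[[0,-0.3,0],[0,-0.3,0],[0,0,0],[0,0,0],[0,0,0]], gripper=[1,1,1,1,1])

```text
time_s: 20.33
ee_pos: [0.5854, 0.2014, 0.2987]
ee_rot: [0.709, 0.01, 0.705, -0.008]
ft_force: [-1.1, -0.5, -0.4]
width: 1.004
```

Run:
```python
from h import *
import pickle
o=sensors.get_obs(); im=viewer.grab_frame('wrist'); save('w12',im)
t=viewer.grab_frame('top'); s=viewer.grab_frame('scene'); save('top2',t); save('scene2',s); st()
u=np.hstack([cv2.resize(t[225:325,380:500],None,fx=3.3,fy=3.3),cv2.resize(s[205:305,360:480],None,fx=3.3,fy=3.3)]); save('fin',u)
save('w12c',cv2.resize(im[180:300,250:400],None,fx=5,fy=5))
tip=[.584,.2013,.188];print(proj('wrist',np.array(tip),o))
```

```text
t 20.48 p [0.5846 0.2012 0.2962] j [0.2175 0.156  1.5622 0.001  1.4202 0.2432] F [-0.18   -0.8839 -0.1612] w 1.0020726854231177
[[ 0.0029  0.0259  0.9997]
 [ 0.0017  0.9997 -0.0259]
 [-1.      0.0017  0.0029]]
[320.0931 232.0598]
```

View pics/w12.png

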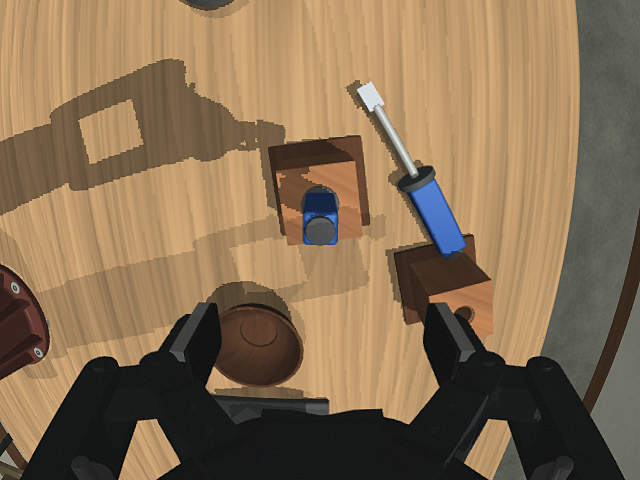

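View pics/fin.png

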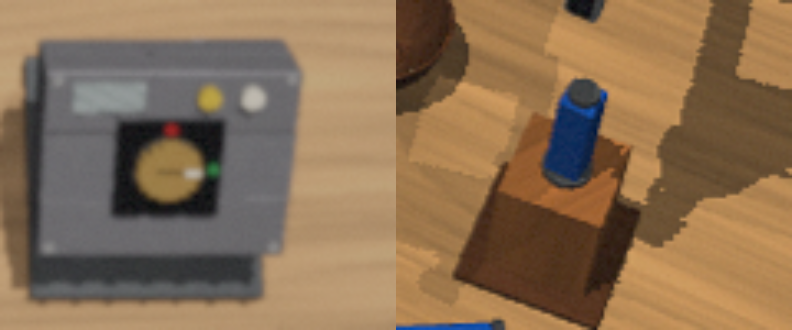

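View pics/scene2.png

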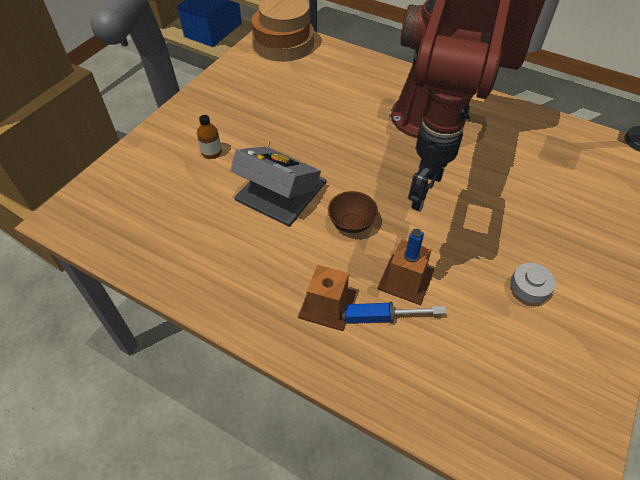

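```bash
python3 -c "
from workcell import ticket
print(ticket.hand_in())"
```

```text
the job is handed in; nothing more can be done
None
```

The selector is at the green mark and the smaller screwdriver is back in the left-hand stand, released. I handed the job in at about 20.5 s; no verdict is reported.

**What I did:** I fitted the blade, pushed the selector in to about 10–11 N while still at red, turned it a quarter turn clockwise and withdrew.

**Last checks:**
- **Selector:** in the wrist view after withdrawal the pointer was about 91° round, at green. The position of the selector's face fits it being sprung out. The final top view also shows the pointer at green.
- **Screwdriver:** it stands upright in its stand. Its cap is within about a pixel (under 1 mm) of where it should be, and the gripper is open about 110 mm above it.
- **Bystanders:** the bowl, chuck and bottle look unmoved in the final scene picture. I judged this by eye and did not measure it.

**What did not agree:**
- **Lowering the driver:** the force reading never clearly showed the flange bearing on the block before I let go. A drop of a millimetre or so is possible, and the pictures afterwards look seated.
- **Look-alike driver:** the larger one was standing upright at the start and fell over on the bench early in the run. I had not gone near it and it did not leave the bench.

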